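# Stand the small gas cylinders up and shut them in the bench rack

### The job

Put the small gas cylinders that lie on the bench away in the rack, standing valve end up and fully home with the foot flat against the back fence: full ones (domed cap) left of the middle partition as seen from the robot, empty ones (bare brass valve) right; tip each up on its rubber foot on the bench, and never lift a lying or leaning one clear of the bench. Fold the rack's retaining bar down to the front first if it is up; when all of them stand in, swing it up by its handle and press it in until it firms up against them - it should then stand upright, and if it stops short of that a cylinder is not home. Leave the spanner, the steel disc and the blue bin alone.

Things in the scene. Friction and masses are not known exactly. Their poses are not given: they have to be found in the camera images.
- rack: cylinder rack fixed to the bench: steel base plate 120 x 344 mm, 6 mm thick; white back fence, two end plates and three partitions 76 mm apart, all 90 mm high, 4 mm thick, make four bays open to the front, two on each side of the middle. Origin: on the bench under the middle partition; x points from the open front to the fence, y to the left section, z up. Base from x = -55 to +65 mm, plates from -4 mm to the fence at +45 mm
- left_section (a point): floor of the left pair of bays, for full cylinders, 6 mm up; in the rack's frame at x = 18, y = +76 mm, under the partition between the two bays. The bays' middles are 38 mm to either side of it in y, each bay 72 mm wide inside, for one cylinder; a foot centred at x = 18 to 19 mm is fully home, flat against the fence (face at x = 45 mm). Axes as the rack's
- right_section (a point): the same for the right pair of bays, for empty cylinders: 6 mm up, in the rack's frame at x = 18, y = -76 mm; the bays' middles are 38 mm to either side in y
- gate (a joint): retaining bar, rad: a steel bar 12 mm thick across the rack's open front, on 60 mm arms from a stiff level hinge low in front (0.25 N m friction; stays where left). 0: arms upright, bar 80 mm up, where it firms up (within 0.05) if all cylinders are home; positive: folded forward and down to the robot, stop at 1.2 (bar then 42 mm up, in front of the base); other stop -0.06. Starts at 0 to 1.2
- gate_hinge (a point): middle of the bar's level hinge axis (along the rack's y), 20 mm above the bench; in the rack's frame at x = -13, y = 0 mm
- gate_handle (a point): the bar's handle: a black round rod 16 mm in diameter that stands up from the middle of the bar, in line with the arms but 14 mm in front, from 54 to 140 mm from the hinge axis; this point is on its axis, 115 mm from the hinge axis: with the bar at 0 it is 115 mm above and 14 mm in front (-x of the rack) of it. It turns with the bar
- capped_a: small aluminium gas cylinder, full: a domed steel cap 34 mm wide, 17 mm tall on its end. 158 mm long, 0.3 to 0.5 kg. Body 50 mm in diameter, straight to 130 mm; the lowest 28 mm is a square black rubber foot, 52 x 52 mm, so it does not roll. Lies on the bench or is absent. Origin: centre of the foot's underside (26 mm up when lying); x runs along its axis to the valve end, straight up when standing.
- capped_b: small aluminium gas cylinder, full: a domed steel cap 34 mm wide, 17 mm tall on its end. 158 mm long, 0.3 to 0.5 kg. Body 50 mm in diameter, straight to 130 mm; the lowest 28 mm is a square black rubber foot, 52 x 52 mm, so it does not roll. Lies on the bench or is absent. Origin: centre of the foot's underside (26 mm up when lying); x runs along its axis to the valve end, straight up when standing.
- bare_a: small aluminium gas cylinder, empty: a bare brass valve stub 13 mm wide, 17 mm tall on its end. 158 mm long, 0.3 to 0.5 kg. Body 50 mm in diameter, straight to 130 mm; the lowest 28 mm is a square black rubber foot, 52 x 52 mm, so it does not roll. Lies on the bench or is absent. Origin: centre of the foot's underside (26 mm up when lying); x runs along its axis to the valve end, straight up when standing.
- bare_b: small aluminium gas cylinder, empty: a bare brass valve stub 13 mm wide, 17 mm tall on its end. 158 mm long, 0.3 to 0.5 kg. Body 50 mm in diameter, straight to 130 mm; the lowest 28 mm is a square black rubber foot, 52 x 52 mm, so it does not roll. Lies on the bench or is absent. Origin: centre of the foot's underside (26 mm up when lying); x runs along its axis to the valve end, straight up when standing.
- spanner: a steel spanner 170 mm long lying on the bench; to be left alone. Origin about its middle
- disc: a round steel sample disc, 42 mm in diameter, 28 mm high, standing flat on the bench; to be left alone. Origin: centre of its underside
- bin: a blue plastic bin 160 x 220 x 70 mm at the left of the bench; to be left alone. Origin: centre of its underside
- capped_a_top (a point): centre of the very top of capped_a, 158 mm from its foot's underside along its axis
- capped_b_top (a point): centre of the very top of capped_b, 158 mm from its foot's underside along its axis
- bare_a_top (a point): centre of the very top of bare_a, 158 mm from its foot's underside along its axis
- bare_b_top (a point): centre of the very top of bare_b, 158 mm from its foot's underside along its axis
Mind the look-alikes: they are no part of the job. What is shaped like the bare_b but red is not meant. What is shaped like the capped_a but purple is not meant.

How it is judged:
By the outcome, as a careful person would: the job done as asked, in the order asked, and still so for the second after the job is handed in, with the robot touching nothing.
Of capped_a, capped_b, bare_a, bare_b only 2 to 3 are there at a start; the rules pass over those that are not, and their reading is None.
At some moment in a run one of capped_a, capped_b, bare_a, bare_b may be knocked a few centimetres aside while the robot is not near it.
Once in a run the grip may slacken for a moment while it holds something.
It also fails if it takes over 210 s, if anything falls off the work surface, if the arm or the gripper's body presses on something with over 40 N, if the wrist force passes 120 N, or if a joint passes its speed limit or range.

### The arm

A 6-joint arm with a two-finger parallel gripper is mounted at the origin on the work surface. World frame = base frame: x ahead of the robot, y to its left, z up, the work surface at z = 0. Lengths are in m, angles in rad, forces in N, time in s.
With the tool pointing down it reaches from about 0.35 to 0.775 m from the base axis. Payload 7.3 kg.
Tool frame: the origin (TCP) lies between the finger pads; the fingertips stand 17 mm ahead of it and the grasp point (between the pads) lies 2 mm behind it; z points along the fingers, y is the direction in which the jaws open and shut (so a half turn about z gives the same grasp; the last joint's range is limited). The gripper opens to 92 mm and grips with 3 to 60 N. Pads are 19 mm wide; open, the fingers measure 130 mm over their backs; the gripper's body (75 mm by 190 mm) begins 47 mm behind the grasp point.
Start: joints at [1.108, 0.342, 1.524, -0, 1.275, -0.146], TCP at [0.164, 0.499, 0.244] pointing down, gripper open.
Joint ranges: [-2.53, 2.53], [-0.77, 2.02], [0.04, 2.7], [-1, 4.14], [0.28, 2.66], [-3.11, 3.11]. Speed limits (rad/s): [2.57, 2.57, 3.14, 3.14, 3.14, 3.14].

### API

Orientations are given as [roll, pitch, yaw] about the fixed x, y, z axes, in that order (R = Rz(yaw) Ry(pitch) Rx(roll)).
In Python, from cell import sensors, vision, hand_in gives the robot as it stands.
- The arm moves only by the tool step_arm, never from a script. Its argument "series" is a list of rows, each a list of 5 numbers: the opening, from 0 (shut) to 1 (fully open), then the shift along the world's x, y, z each as a share of 25 mm, from -1 to 1, then the turn about the world's z as a share of 0.08 rad, from -1 to 1. A call has 1 to 12 rows; each row shifts and turns the commanded pose from where the row before left it; what a row does not reach is not made up. A row lasts 1/10 s, in which the tool goes at most 50 mm and 8.59 degrees, less where a joint would pass 70% of its speed; a pose out of reach is approached as far as the arm can. A call with a number of a shift or a turn outside -1 to 1 is refused whole. A call with a gripper value outside its range is refused whole. The fingers move at their own pace and stop on an object; "squeeze" is the grip in N (left out, the last holds). Time passes only in rows, so rows that do not move let the fingers close. It gives the time, the measured TCP pose, the force and the opening at its end, in the units of the state.
- sensors.observe(): the state, without advancing time (a new reading comes with each control period).
- vision.read_camera(name): name is "scene" or "top" or "wrist"; returns a dict with "pixels" (480x640x3 uint8, blue, green, red), "range_z" (480x640 float32, m along the optical axis (not along the pixel's ray), 0 where there is no reading), "camera_matrix" (3x3 intrinsics, pixels), "pose" (4x4, takes a point from camera to world coordinates). Camera axes: x right, y down, z forward; pixel columns grow to the right and rows downward; lengths in m; the calibration is good to about 2 mm. A picture is of the moment at which its call begins.
- hand_in(): hands the job in, once; it reports no verdict.
The state is a dict: "time": time; "qpos": joint angles; "qvel": joint speeds; "joint_efforts": joint torques, N m; "tool_pos": TCP position; "tool_rot": TCP orientation; "contact_force": force on the tool from outside, world axes, zero at the start; "torque": the same for the moment, N m; "opening": finger opening in m.
Only numpy, scipy, OpenCV 4.12 (cv2) and the standard library are available. Lean on these libraries where they do the work, as an engineer would, in place of code of your own. Each camera call takes 0.05 s, during which the arm holds its last target.

## Working session

There is one attempt and no reset: what is moved stays moved. The work goes in short steps, Python scripts to look and compute and a tool call to move; the robot and the scene stay as the last step left them, time stands still between calls to the robot, and variables do not carry over. Pictures are saved under pics/ and viewed, and the job is handed in when it is done.

Besides the shell and the picture viewer there is one more tool, called by a JSON object that holds its "method" and its "body", one argument or row to a line. step_arm: Moves the arm, as the interface text tells. Its arguments: {"type":"object","properties":{"series":{"type":"array","items":{"type":"array","items":{"type":"number","minimum":-1,"maximum":1}}},"squeeze":{"type":"number"}},"required":["series"]}

```bash
ls; mkdir -p pics; cat > h.py <<'E'
import numpy as np, cv2
from cell import sensors, vision, hand_in
def cam(n,save=None):
    d=vision.read_camera(n)
    if save: cv2.imwrite('pics/'+save,d['pixels'])
    return d
def pts(d):
    z=d['range_z'];K=d['camera_matrix'];h,w=z.shape
    u,v=np.meshgrid(np.arange(w),np.arange(h))
    P=np.stack([(u-K[0,2])/K[0,0]*z,(v-K[1,2])/K[1,1]*z,z],-1)
    T=d['pose'];W=P@T[:3,:3].T+T[:3,3]
    W[z<=0]=np.nan
    return W
E
python3 - <<'E'
from h import *
for n in('scene','top','wrist'):
    d=cam(n,n+'0.png'); print(n,d['pose'].round(3).tolist(),d['camera_matrix'].round(1).tolist())
    np.savez('/tmp/'+n+'0.npz',**d)
s=sensors.observe(); print(s)
E
```

```text
pics
scene [[-0.768, 0.486, -0.417, 1.099], [0.64, 0.599, -0.481, 0.687], [0.016, -0.636, -0.772, 1.077], [0.0, 0.0, 0.0, 1.0]] [[517.6, 0.0, 318.5], [0.0, 517.6, 238.9], [0.0, 0.0, 1.0]]
top [[0.014, -0.993, 0.121, 0.423], [-1.0, -0.016, -0.011, 0.08], [0.013, -0.12, -0.993, 1.557], [0.0, 0.0, 0.0, 1.0]] [[558.8, 0.0, 311.0], [0.0, 558.8, 235.2], [0.0, 0.0, 1.0]]
wrist [[0.312, 0.921, 0.231, 0.1], [0.95, -0.302, -0.078, 0.518], [-0.002, 0.244, -0.97, 0.384], [0.0, 0.0, 0.0, 1.0]] [[369.1, 0.0, 326.9], [0.0, 369.1, 242.8], [0.0, 0.0, 1.0]]
{'time': 0.15, 'qpos': array([ 1.10801563e+00,  3.42573080e-01,  1.52479430e+00,  2.26960331e-05,
        1.27540453e+00, -1.46015262e-01]), 'qvel': array([ 0.00053461, -0.00284026, -0.00317052, -0.00079237,  0.00046022,
        0.00029105]), 'joint_efforts': array([ 1.34926126e-03, -4.31470692e+01, -2.44352657e+01,  7.17225065e-02,
        5.38545381e-02, -9.42349379e-05]), 'tool_pos': array([0.16338633, 0.49862911, 0.24320035]), 'tool_rot': array([-3.14042911e+00, -1.93052144e-04,  2.82482049e+00]), 'contact_force': array([ 0.14362091, -0.15063345, -0.61983835]), 'torque': array([ 0.03037237, -0.03256371, -0.03283629]), 'opening': 0.09198704194281225}
```

View pics/top0.png

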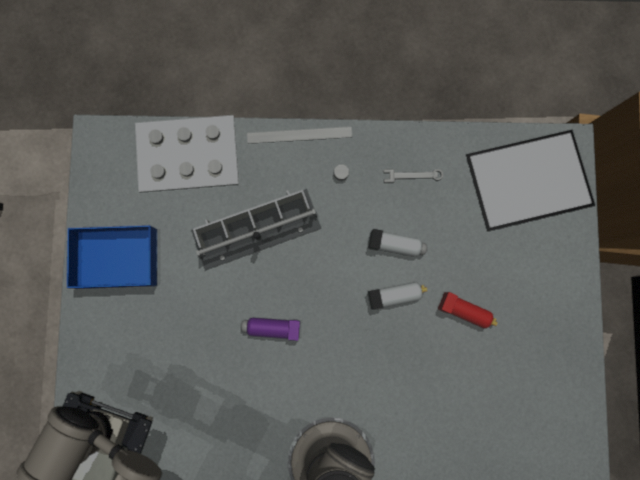

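View pics/scene0.png

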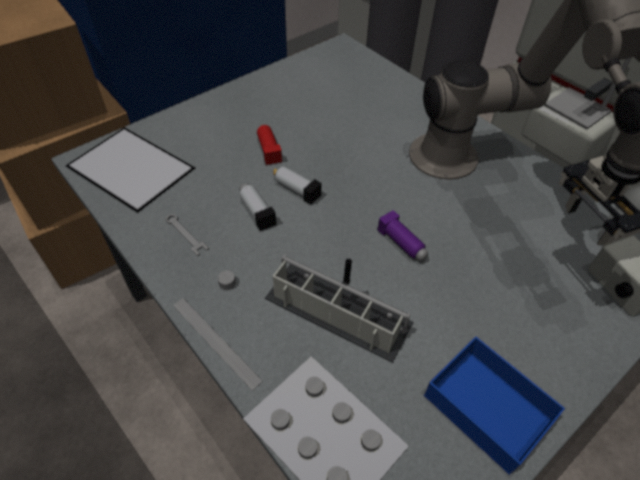

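View pics/wrist0.png

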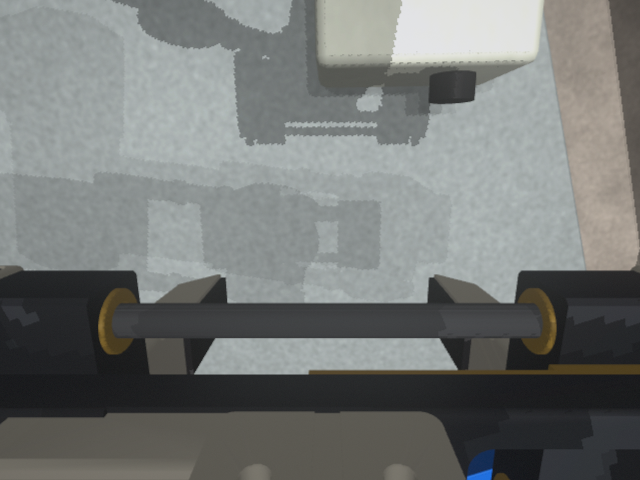

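Two targets are in view: the capped one at top-view pixel (400,243) and the bare-valve one at (398,296). Purple (272,328) and red (468,310) are the look-alikes. The rack is at about (255,225). I'll check close crops and measure.

```bash
cat > crop.py <<'E'
from h import *
import sys
def crop(d,u0,v0,u1,v1,name,s=4):
    c=d['pixels'][v0:v1,u0:u1]; cv2.imwrite('pics/'+name,cv2.resize(c,None,fx=s,fy=s,interpolation=cv2.INTER_CUBIC))
E
python3 - <<'E'
from crop import *
d=np.load('/tmp/top0.npz'); crop(d,350,215,510,340,'c1.png',5); crop(d,180,180,330,280,'c2.png',5)
W=pts(d)
# rack white tops z~0.09
m=(abs(W[...,2]-0.09)<0.006)
ys,xs=np.nonzero(m); print(len(xs), xs.min(),xs.max(),ys.min(),ys.max())
hsv=cv2.cvtColor(d['pixels'],cv2.COLOR_BGR2HSV)
for name,(u,v) in dict(cap=(400,243),bare=(398,296),pur=(272,328),red=(468,310)).items():
    sub=W[v-35:v+35,u-40:u+40]; mm=(sub[...,2]>0.012)&(sub[...,2]<.08)
    n,l,st,c=cv2.connectedComponentsWithStats(mm.astype(np.uint8))
    k=l[35,40]; q=sub[l==k]
    vv=hsv[v-35:v+35,u-40:u+40,2][l==k]
    c=q[:,:2].mean(0); U,S,V=np.linalg.svd(q[:,:2]-c); a=V[0]; t=(q[:,:2]-c)@a; s=(q[:,:2]-c)@V[1]
    print(name,c.round(4),a.round(3),np.percentile(t,[0,2,98,100]).round(4),np.percentile(s,[0,2,98,100]).round(4),'zmax',np.percentile(q[:,2],98).round(4))
    for sg in np.unique(np.round(t,2)): 
        b=abs(t-sg)<.005; print('   ',sg.round(2),vv[b].mean().round(0),np.ptp(s[b]).round(3),q[b,2].max().round(4))
E
```

```text
841 75 327 190 479
cap [ 0.5871 -0.1701] [-0.176 -0.984] [-0.0717 -0.0705  0.0792  0.0867] [-0.0241 -0.0231  0.0255  0.0286] zmax 0.0576
    -0.07 40.0 0.052 0.063
    -0.06 42.0 0.053 0.0589
    -0.05 48.0 0.052 0.06
    -0.04 122.0 0.051 0.0582
    -0.03 130.0 0.049 0.0572
    -0.02 131.0 0.049 0.0575
    -0.01 132.0 0.048 0.0554
    0.0 132.0 0.05 0.0577
    0.01 131.0 0.048 0.0589
    0.02 132.0 0.048 0.056
    0.03 130.0 0.049 0.0561
    0.04 130.0 0.048 0.0592
    0.05 132.0 0.049 0.0588
    0.06 125.0 0.048 0.0575
    0.07 104.0 0.036 0.0495
    0.08 103.0 0.032 0.0472
    0.09 102.0 0.009 0.0364
bare [ 0.4473 -0.1677] [-0.213  0.977] [-0.0893 -0.0805  0.0686  0.07  ] [-0.0259 -0.0241  0.0239  0.0258] zmax 0.0569
    -0.09 120.0 0.012 0.0343
    -0.08 130.0 0.019 0.0353
    -0.07 117.0 0.041 0.0496
    -0.06 132.0 0.047 0.0544
    -0.05 132.0 0.049 0.0564
    -0.04 133.0 0.048 0.0565
    -0.03 134.0 0.049 0.0545
    -0.02 132.0 0.049 0.0568
    -0.01 134.0 0.048 0.0572
    -0.0 132.0 0.049 0.0563
    0.01 132.0 0.049 0.0563
    0.02 134.0 0.048 0.0569
    0.03 132.0 0.049 0.05
[... 593 characters left out ...]
05 121.0 0.05 0.0606
    0.06 122.0 0.052 0.0602
    0.07 113.0 0.05 0.0592
red [ 0.4081 -0.3589] [0.392 0.92 ] [-0.0984 -0.083   0.066   0.0674] [-0.0249 -0.0232  0.0253  0.027 ] zmax 0.0571
    -0.1 109.0 0.0 0.0125
    -0.09 123.0 0.015 0.0363
    -0.08 125.0 0.021 0.0372
    -0.07 109.0 0.041 0.0521
    -0.06 119.0 0.049 0.0536
    -0.05 121.0 0.049 0.0569
    -0.04 121.0 0.048 0.0541
    -0.03 121.0 0.049 0.0551
    -0.02 121.0 0.049 0.0621
    -0.01 123.0 0.048 0.0543
    -0.0 120.0 0.049 0.0561
    0.01 121.0 0.049 0.0586
    0.02 121.0 0.048 0.0571
    0.03 123.0 0.049 0.057
    0.04 129.0 0.051 0.0591
    0.05 133.0 0.052 0.0621
    0.06 125.0 0.051 0.0614
    0.07 74.0 0.047 0.0587
```

View pics/c1.png

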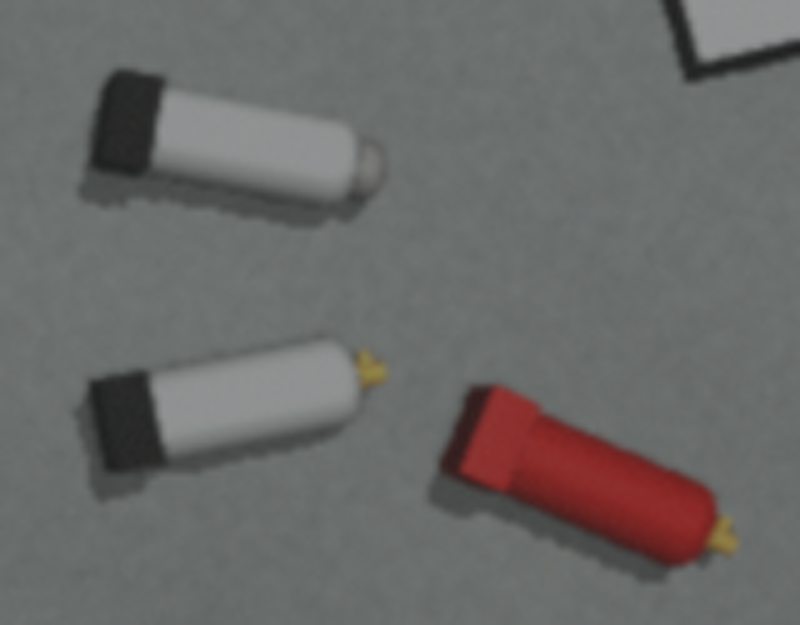

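View pics/c2.png

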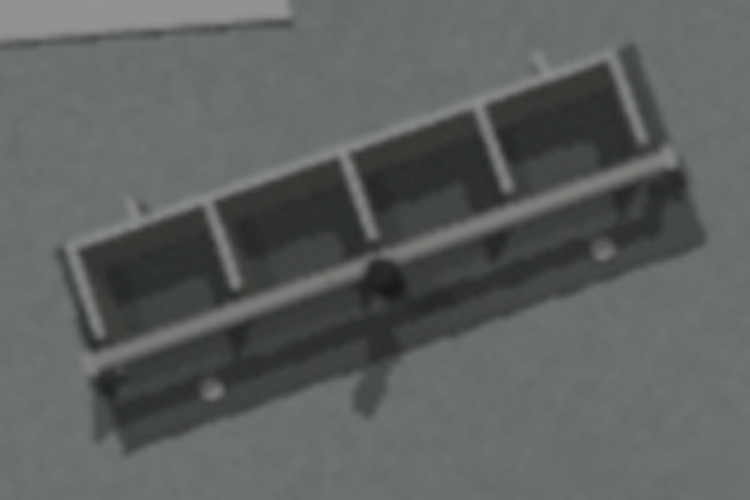

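The crop confirms the choice: domed cap (upper) and brass valve on the silver body (lower). The gate bar is up, with the handle at about pixel (257,236). Next I'll fit the rack and gate.

```bash
cat >> h.py <<'E'
def ray(d,u,v,z):
    K=d['camera_matrix'];T=d['pose'];r=T[:3,:3]@np.array([(u-K[0,2])/K[0,0],(v-K[1,2])/K[1,1],1]);o=T[:3,3]
    return o+r*(z-o[2])/r[2]
E
python3 - <<'E'
from crop import *
d=np.load('/tmp/top0.npz');W=pts(d)
b=W[200:330,330:360,2]; print('bench z',np.nanmedian(b),np.nanstd(b))
# fence top edge: gray threshold in the crop upscaled
g=cv2.cvtColor(d['pixels'],cv2.COLOR_BGR2GRAY)
print(g[185:245:2,270:290:2])
lo=np.array([(u/5+180,v/5+180) for u,v in [(68,247),(612,53),(345,155),(210,205),(482,105),(92,365),(668,158),(385,278)]])
# crop pixel -> source pixel: (u+.5)/5-.5
for p,z in zip(lo-.4,[.09]*5+[.086]*2+[.16]):
    print(p, ray(d,*p,z).round(4), W[int(round(p[1])),int(round(p[0]))].round(4))
s=np.load('/tmp/scene0.npz'); crop(s,250,230,430,360,'c3.png',4)
E
```

```text
bench z 0.00028177914143090455 0.0035167261935273664
[[110 109 109 110 107 109 111 111 107 109]
 [110 113 109 110 111 109 112 110 105 107]
 [111 114 110 111 109 109 112 110 109 109]
 [110 111 109 111 111 112 110 109 123 125]
 [110 109 112 112 112 112 109 111 101 130]
 [107 107 110 111 111 109 110 117 120 130]
 [107 108 111 113 115 121 129 124  94  66]
 [109 113 121 132 128 110  69  58  56  55]
 [126 129 122 121  63  57  56  57  55  54]
 [ 84  62  66 122  63  55  57  53  49  47]
 [ 58  56  56 111  90  50  45  48  48  48]
 [ 57  53  51  78 113  44  44  49  48  48]
 [ 47  47  49  51 121  59  43  48  47  48]
 [ 48  48  48  46 102  94  44  49  57  64]
 [ 47  48  46  47  73 121  64  63  69  69]
 [ 47  47  46  49  50 119  80  63  69  71]
 [ 63  61  48  47  46 102  96  60  67  72]
 [ 69  63  49  48  47  50  62  78  93 116]
 [ 70  69  54  50  69  87 117 123 126 112]
 [ 69  72  90 107 123 126 117  99  79  64]
 [106 119 126 119 103  80  61  62  60  63]
 [120 106  86  64  45  41  61  62  64  66]
 [ 72  60  58  56  41  48  65  68  70  67]
 [ 59  62  62  63  46  63  67  62  57  49]
 [ 62  66  70  70  65  57  50  49  50  51]
 [ 68  63  62  55  50  48  49  51  59  70]
 [ 48  49  48  48  54  57  58  69  71  72]
 [ 45  49  57  64  70  70  70  69  70  68]
 [ 56  67  69  68  68  68  67  75  90 108]
 [ 69  67  68  66  72  82  98 107 110 111]]
[193.2 229. ] [0.6126 0.3755 0.09  ] [0.6231 0.3925 0.0083]
[302.  190.2] [0.7216 0.0899 0.09  ] [0.7216 0.0899 0.0929]
[248.6 210.6] [0.6642 0.2308 0.09  ] [0.6626 0.2294 0.093 ]
[221.6 220.6] [0.6362 0.3014 0.09  ] [0.6356 0.3008 0.0868]
[276.  200.6] [0.6923 0.1587 0.09  ] [0.6908 0.1585 0.0925]
[198.  252.6] [0.5506 0.3612 0.086 ] [0.5493 0.3606 0.0887]
[313.2 211.2] [0.666  0.0592 0.086 ] [0.6665 0.0597 0.0863]
[256.6 235.2] [0.5903 0.2017 0.16  ] [0.5912 0.201  0.1571]
```

View pics/c3.png

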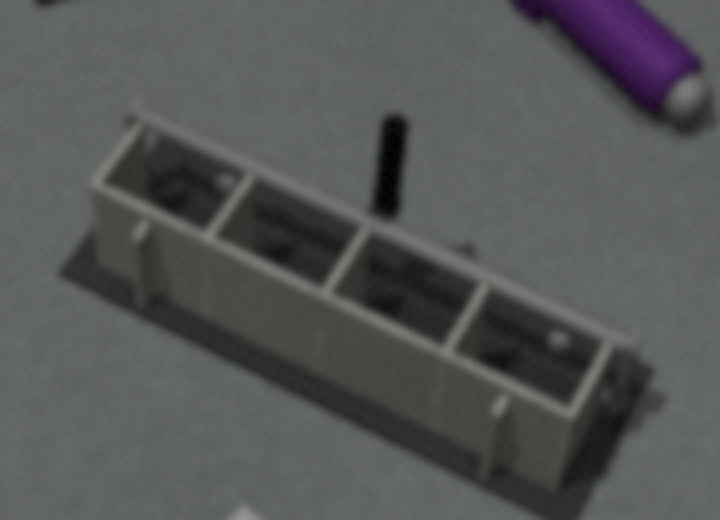

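{"method": "step_arm", "body": {
  "series": [
    [0.6,0.95,-0.655,0,0.47],
    [0.6,0.95,-0.655,0,0.47],
    [0.6,0.95,-0.655,0,0.47],
    [0.6,0.95,-0.655,0,0.47],
    [0.6,0.95,-0.655,0,0.47],
    [0.6,0.95,-0.655,0,0.47],
    [0.6,0.95,-0.655,0,0.47],
    [0.6,0.95,-0.655,0,0.47],
    [0.6,0.95,-0.655,0,0.47],
    [0.6,0.95,-0.655,0,0.47],
    [0.6,0.95,-0.655,0,0.47],
    [0.6,0.95,-0.655,0,0.47]
  ],
  "squeeze": 20
}}

```text
time: 1.35
tool_pos: [0.4493, 0.3015, 0.2435]
tool_rot: [-3.142, -0.001, -3.006]
contact_force: [0.2, 0.3, 0.6]
opening: 0.0551
```

{"method": "step_arm", "body": {
  "series": [
    [0.6,0.95,-0.655,0,0.477],
    [0.6,0.95,-0.655,0,0.477],
    [0.6,0.95,-0.655,0,0.477],
    [0.6,0.95,-0.655,0,0.477],
    [0.6,0.95,-0.655,0,0.477],
    [0.6,0.95,-0.655,0,0.477],
    [0.6,0,0,0,0]
  ]
}}

```text
time: 2.05
tool_pos: [0.5932, 0.2017, 0.2426]
tool_rot: [-3.141, -0.0, -2.781]
contact_force: [-0.7, 0.1, -0.5]
opening: 0.0549
```

```bash
python3 - <<'E'
from crop import *
d=cam('wrist','w1.png'); np.savez('/tmp/w1.npz',**d)
s=sensors.observe(); print(s['tool_pos'],s['tool_rot'],s['qpos'].round(2))
print(d['pose'].round(3).tolist())
E
```

```text
[0.59175617 0.20293054 0.24271546] [ 3.14129504e+00 -1.35124121e-03 -2.78080694e+00] [ 0.21  0.53  1.22  0.    1.39 -1.72]
[[-0.352, 0.908, 0.228, 0.531], [0.936, 0.342, 0.084, 0.178], [-0.002, 0.243, -0.97, 0.384], [0.0, 0.0, 0.0, 1.0]]
```

View pics/w1.png

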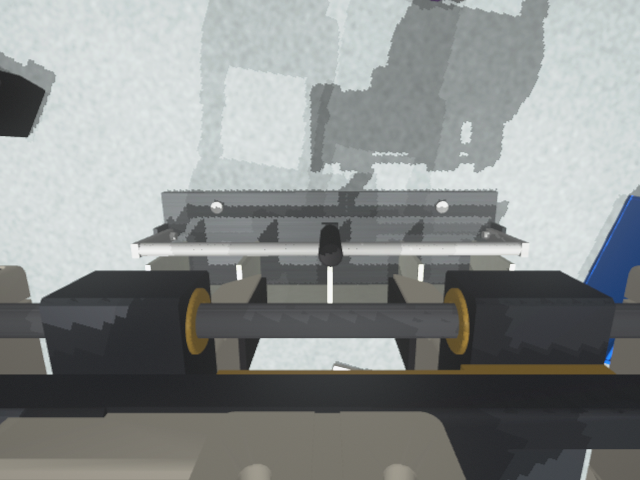

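```bash
python3 - <<'E'
from crop import *
d=np.load('/tmp/w1.npz')
ex=np.array([np.cos(.365),np.sin(.365)]);ey=np.array([-ex[1],ex[0]])
for n,u,v,z in [('baseR',163,191,.006),('baseL',497,191,.006),('barR',134,250,.086),('barL',527,250,.086),('hand top',331,260,.16),('hand base',329,228,.08),('part',330,285,.09),('part+',421,272,.09),('part-',239,272,.09)]:
    p=ray(d,u,v,z)[:2]; print(n,p.round(4),(p@ex).round(4),(p@ey).round(4))
E
```

```text
baseR [0.6278 0.0353] 0.599 -0.1912
baseL [0.5078 0.3538] 0.6006 0.1493
barR [0.6637 0.0551] 0.6397 -0.1854
barL [0.5478 0.3625] 0.6411 0.143
hand top [0.5932 0.2039] 0.6269 -0.0212
hand base [0.5898 0.2016] 0.6229 -0.0222
part [0.6335 0.219 ] 0.6699 -0.0215
part+ [0.5958 0.2862] 0.6587 0.0546
part- [0.6496 0.1436] 0.6581 -0.0977
```

Wrist view: the handle is at (330,250), midway between the fingers, and the bar is up. Going down to grip it.

{"method": "step_arm", "body": {
  "series": [
    [0.6,0.04,0.04,-0.88,0],
    [0.6,0,0,-0.88,0],
    [0.6,0,0,-0.88,0],
    [0.6,0,0,-0.88,0],
    [0.6,0,0,-0.86,0],
    [0.6,0,0,0,0],
    [0,0,0,0,0],
    [0,0,0,0,0],
    [0,0,0,0,0],
    [0,0,0,0,0],
    [0,0,0,0,0]
  ]
}}

```text
time: 3.2
tool_pos: [0.5922, 0.2052, 0.1348]
tool_rot: [-3.142, 0.001, -2.778]
contact_force: [-0.7, 0.7, -0.2]
opening: 0.02
```

{"method": "step_arm", "body": {
  "series": [
    [0,0,0,0,0],
    [0,0,0,0,0],
    [0,0,0,0,0]
  ]
}}

```text
time: 3.5
tool_pos: [0.5928, 0.2037, 0.1348]
tool_rot: [-3.139, 0.001, -2.779]
contact_force: [1.1, -5.4, 2.5]
opening: 0.0154
```

```bash
python3 - <<'E'
import numpy as np
th=np.linspace(0.02,1.2,13); x=-115*np.sin(th)-14*np.cos(th); z=115*np.cos(th)-14*np.sin(th)
ex=np.array([np.cos(.363),np.sin(.363)])
dx=np.diff(x)[:,None]*ex
print(np.c_[dx/25,np.diff(z)/25].round(2).tolist())
E
```

```text
[[-0.42, -0.16, -0.09], [-0.41, -0.16, -0.13], [-0.39, -0.15, -0.17], [-0.38, -0.14, -0.21], [-0.36, -0.13, -0.25], [-0.33, -0.13, -0.29], [-0.3, -0.11, -0.32], [-0.27, -0.1, -0.35], [-0.24, -0.09, -0.38], [-0.2, -0.08, -0.4], [-0.16, -0.06, -0.42], [-0.13, -0.05, -0.44]]
```

{"method": "step_arm", "body": {
  "series": [
    [0,-0.42,-0.16,-0.09,0],
    [0,-0.41,-0.16,-0.13,0],
    [0,-0.39,-0.15,-0.17,0],
    [0,-0.38,-0.14,-0.21,0],
    [0,-0.36,-0.13,-0.25,0],
    [0,-0.33,-0.13,-0.29,0],
    [0,-0.3,-0.11,-0.32,0],
    [0,-0.27,-0.1,-0.35,0],
    [0,-0.24,-0.09,-0.38,0],
    [0,-0.2,-0.08,-0.4,0],
    [0,-0.16,-0.06,-0.42,0],
    [0,-0.11,-0.04,-0.4,0]
  ]
}}

```text
time: 4.7
tool_pos: [0.5014, 0.169, 0.049]
tool_rot: [-3.139, -0.004, -2.778]
contact_force: [-4.8, -12.6, 4.5]
opening: 0.0156
```

```bash
python3 - <<'E'
from crop import *
d=cam('scene'); crop(d,200,100,440,360,'s1.png',3); crop(d,250,230,430,360,'s1b.png',4)
s=sensors.observe(); print(s['tool_pos'],s['contact_force'].round(1),s['opening'])
E
```

```text
[0.50086991 0.16879405 0.047472  ] [ -3.3 -12.    0.4] 0.015358775432403882
```

View pics/s1.png

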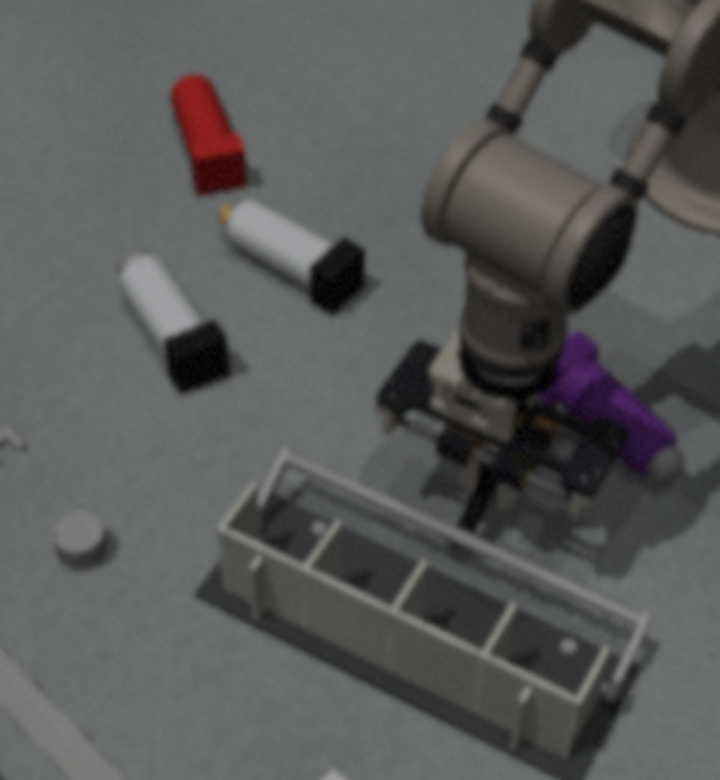

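The bar is folded to the front (handle n = 0.529, as expected at the 1.2 stop). Release and go to the capped cylinder.

{"method": "step_arm", "body": {
  "series": [
    [0.6,0,0,0,0],
    [0.6,0,0,0,0],
    [0.6,0,0,0,0],
    [1,0,0,1,0],
    [1,0,0,1,0],
    [1,0,0,1,0],
    [1,0,0,1,-1],
    [1,0,0,1,-1],
    [1,0,0,1,-1],
    [1,0,0,1,-1],
    [1,0,0,1,-1],
    [1,0.15,-0.75,0,-1]
  ]
}}

```text
time: 5.95
tool_pos: [0.5078, 0.1545, 0.253]
tool_rot: [3.139, 0.007, 3.024]
contact_force: [-0.2, -0.4, -0.2]
opening: 0.0918
```

{"method": "step_arm", "body": {
  "series": [
    [1,0.15,-0.75,0,-1],
    [1,0.15,-0.75,0,-1],
    [1,0.15,-0.75,0,-1],
    [1,0.15,-0.75,0,-1],
    [1,0.15,-0.75,0,-1],
    [1,0.15,-0.75,0,-1],
    [1,0.15,-0.75,0,-1],
    [1,0.15,-0.75,0,-1],
    [1,0.15,-0.75,0,-1],
    [1,0.15,-0.75,0,-1],
    [1,0.15,-0.75,0,-1],
    [1,0.15,-0.75,0,-1]
  ]
}}

```text
time: 7.15
tool_pos: [0.5518, -0.0728, 0.2493]
tool_rot: [3.141, 0.0, 2.062]
contact_force: [0.3, 0.4, -0.9]
opening: 0.0922
```

{"method": "step_arm", "body": {
  "series": [
    [1,0.15,-0.75,0,-1],
    [1,0.15,-0.75,0,-1],
    [1,0.15,-0.75,0,-1],
    [1,0.15,-0.75,0,-1],
    [1,0.15,-0.75,0,-1],
    [1,0.15,-0.75,0,-1],
    [1,0.15,-0.75,0,-1],
    [1,0.15,-0.75,0,-0.4],
    [1,0,0,0,0]
  ]
}}

```text
time: 8.05
tool_pos: [0.5818, -0.2242, 0.2488]
tool_rot: [3.141, 0.001, 1.471]
contact_force: [-0.4, 0.8, 0.5]
opening: 0.0921
```

```bash
cat > meas.py <<'E'
from crop import *
def cyl(d,guess,r=.12,z0=.012,z1=.075):
    W=pts(d); m=(W[...,2]>z0)&(W[...,2]<z1)
    n,l,st,c=cv2.connectedComponentsWithStats(m.astype(np.uint8))
    dd=np.where(m,np.hypot(W[...,0]-guess[0],W[...,1]-guess[1]),9); k=l[np.unravel_index(np.nanargmin(dd),dd.shape)]
    q=W[l==k]; hv=d['pixels'].max(2)[l==k]
    c=q[:,:2].mean(0);V=np.linalg.svd(q[:,:2]-c,full_matrices=False)[2];a=V[0];t=(q[:,:2]-c)@a
    if hv[t<np.percentile(t,12)].mean()>hv[t>np.percentile(t,88)].mean(): a=-a;t=-t
    # a points to the bright (valve) end
    s=(q[:,:2]-c)@np.array([-a[1],a[0]]); sm=(np.percentile(s,1)+np.percentile(s,99))/2
    tf=np.percentile(t,.5)
    F=c+a*tf+sm*np.array([-a[1],a[0]])
    print('F',F.round(4),'a',a.round(3),'ang',np.arctan2(a[1],a[0]).round(3),'len',(np.percentile(t,99.7)-tf).round(4),'wid',(np.percentile(s,99)-np.percentile(s,1)).round(4),'n',len(q))
    print('grasp .119:',(F+.119*a).round(4),'stand',(F-.026*a).round(4))
E
python3 - <<'E'
from meas import *
d=cam('top','t2.png'); cyl(d,(.5871,-.1701)); cyl(d,(.4473,-.1677))
w=cam('wrist','w2.png'); np.savez('/tmp/w2.npz',**w); cyl(w,(.5871,-.15))
s=sensors.observe(); print(s['tool_pos'],s['tool_rot'],s['qpos'].round(2))
E
```

```text
F [ 0.6005 -0.1002] a [-0.163 -0.987] ang -1.735 len 0.1338 wid 0.0498 n 895
grasp .119: [ 0.5811 -0.2176] stand [ 0.6048 -0.0746]
F [ 0.4316 -0.1003] a [ 0.251 -0.968] ang -1.317 len 0.0844 wid 0.0502 n 576
grasp .119: [ 0.4615 -0.2155] stand [ 0.4251 -0.0751]
F [ 0.5994 -0.1026] a [-0.177 -0.984] ang -1.749 len 0.1532 wid 0.0487 n 8663
grasp .119: [ 0.5783 -0.2197] stand [ 0.604 -0.077]
[ 0.58150363 -0.22203297  0.24885323] [-3.14148498e+00 -5.53726981e-04  1.47335840e+00] [-0.49  0.52  1.22  0.    1.4  -0.39]
```

View pics/w2.png

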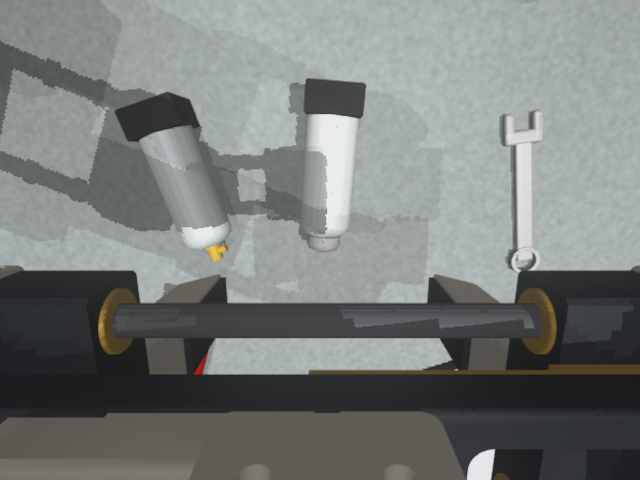

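Wrist view: capped cylinder at (330,150) with its grey cap at (322,243), between the finger lanes. Bare one at (180,180), red barely visible. The measurements agree within 2 mm. Descend and grip.

{"method": "step_arm", "body": {
  "series": [
    [1,-0.12,0.15,-1,-0.99],
    [1,0,0,-1,0],
    [1,0,0,-1,0],
    [1,0,0,-1,0],
    [1,0,0,-1,0],
    [1,0,0,-1,0],
    [1,0,0,-1,0],
    [1,0,0,-1,0],
    [1,0,0,-0.5,0],
    [1,0,0,-0.45,0],
    [1,0,0,0,0]
  ],
  "squeeze": 18
}}

```text
time: 9.25
tool_pos: [0.5782, -0.2179, 0.0244]
tool_rot: [-3.14, -0.001, 1.395]
contact_force: [-0.6, 1.0, 0.3]
opening: 0.0915
```

{"method": "step_arm", "body": {
  "series": [
    [0.3,0,0,0,0],
    [0.3,0,0,0,0],
    [0.3,0,0,0,0],
    [0.3,0,0,0,0],
    [0.3,0,0,0,0],
    [0.3,0,0,0,0]
  ]
}}

```text
time: 9.85
tool_pos: [0.5788, -0.2188, 0.0255]
tool_rot: [3.141, 0.0, 1.394]
contact_force: [0.0, -0.5, 0.7]
opening: 0.0498
```

```bash
python3 - <<'E'
from meas import *
w=cam('wrist','w3.png')
s=sensors.observe(); print(s['tool_pos'],s['tool_rot'],s['contact_force'].round(1),s['opening'])
E
```

```text
[ 0.5788182  -0.21884242  0.02547547] [3.14063123e+00 2.76800541e-04 1.39344045e+00] [ 0.8 -0.   0.5] 0.04977342836897869
```

View pics/w3.png

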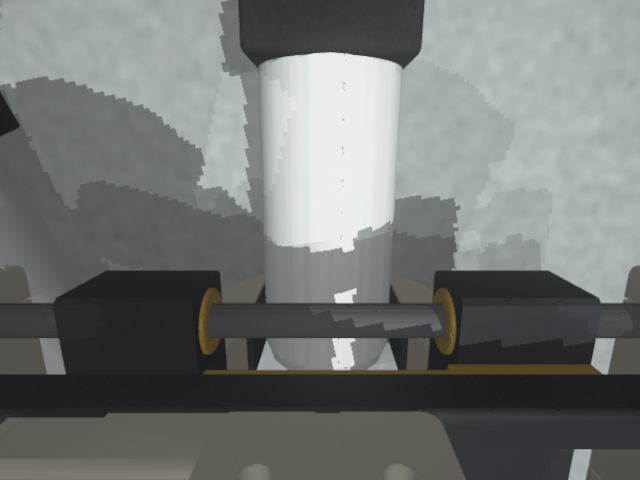

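```bash
cat > arc.py <<'E'
import numpy as np
def arc(L,ang,N,h=.026,f=1.0):
    ph=np.linspace(0,np.pi/2,N+1); al=L*np.cos(ph)-h*np.sin(ph); z=L*np.sin(ph)+h*np.cos(ph)
    a=np.array([np.cos(ang),np.sin(ang)])
    r=np.c_[np.diff(al)[:,None]*a,np.diff(z)]/.025
    print(r.round(2).tolist()); print('total',(r.sum(0)*25).round(1))
E
python3 - <<'E'
from meas import *; from arc import arc
w=cam('wrist'); p=ray(w,330,55,.0505); s=sensors.observe()['tool_pos']
a=np.array([-.176,-.984]); print(p,'L',.028+(s[:2]-p[:2])@a, sensors.observe()['tool_pos'][:2]-a*.119)
arc(.119,-1.7475,16)
E
```

```text
[ 0.59459041 -0.12952635  0.0505    ] L 0.11866176137884024 [ 0.59978166 -0.10174872]
[[0.02, 0.12, 0.46], [0.03, 0.17, 0.45], [0.04, 0.21, 0.43], [0.04, 0.25, 0.41], [0.05, 0.29, 0.38], [0.06, 0.32, 0.35], [0.06, 0.35, 0.31], [0.07, 0.38, 0.28], [0.07, 0.41, 0.24], [0.08, 0.43, 0.2], [0.08, 0.45, 0.15], [0.08, 0.46, 0.11], [0.08, 0.47, 0.06], [0.08, 0.47, 0.01], [0.08, 0.47, -0.03], [0.08, 0.46, -0.08]]
total [ 25.5 142.7  93. ]
```

Grip distance is L ≈ 119 mm, as intended. Tip up along the arc.

{"method": "step_arm", "body": {
  "series": [
    [0.3,0.02,0.12,0.44,0],
    [0.3,0.03,0.17,0.44,0],
    [0.3,0.04,0.21,0.43,0],
    [0.3,0.04,0.25,0.41,0],
    [0.3,0.05,0.29,0.38,0],
    [0.3,0.06,0.32,0.35,0],
    [0.3,0.06,0.35,0.31,0],
    [0.3,0.07,0.38,0.28,0]
  ]
}}

```text
time: 10.75
tool_pos: [0.5878, -0.1655, 0.1018]
tool_rot: [-3.142, -0.0, 1.394]
contact_force: [0.1, 0.5, -3.7]
opening: 0.0497
```

```bash
python3 - <<'E'
from meas import *
w=cam('scene'); crop(w,180,80,420,260,'s3.png',3)
s=sensors.observe(); print(s['tool_pos'],s['tool_rot'],s['contact_force'].round(1),s['opening'])
E
```

```text
[ 0.58854988 -0.16398514  0.10286841] [ 3.14027977e+00 -7.64527327e-04  1.39471191e+00] [ 0.8  1.  -2.7] 0.04945379847474318
```

View pics/s3.png

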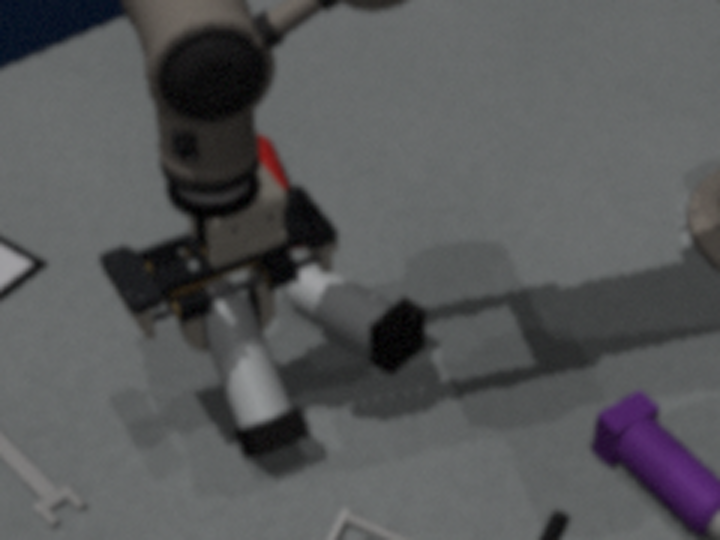

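{"method": "step_arm", "body": {
  "series": [
    [0.3,0.07,0.41,0.2,0],
    [0.3,0.08,0.43,0.18,0],
    [0.3,0.08,0.45,0.15,0],
    [0.3,0.08,0.46,0.1,0],
    [0.3,0.08,0.47,0.05,0],
    [0.3,0.08,0.47,0.0,0]
  ]
}}

```text
time: 11.4
tool_pos: [0.5997, -0.098, 0.1183]
tool_rot: [3.141, -0.0, 1.394]
contact_force: [-0.2, -0.3, -4.6]
opening: 0.0497
```

```bash
python3 - <<'E'
from meas import *
w=cam('scene'); crop(w,180,80,420,260,'s4.png',3); w=cam('wrist','w4.png')
s=sensors.observe(); print(s['tool_pos'],s['tool_rot'],s['contact_force'].round(1),s['opening'])
E
```

```text
[ 0.59963482 -0.09710862  0.11804901] [-3.14113752e+00 -5.47727577e-04  1.39561883e+00] [ 0.3  0.  -3.8] 0.04947274285513166
```

View pics/s4.png

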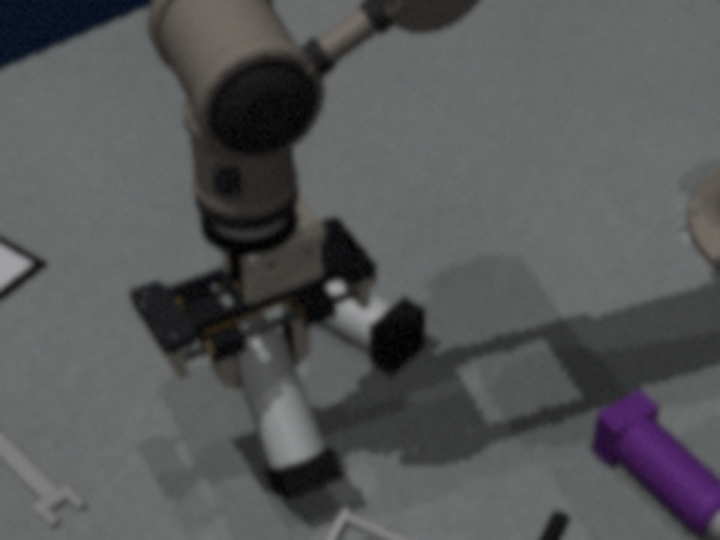

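View pics/w4.png

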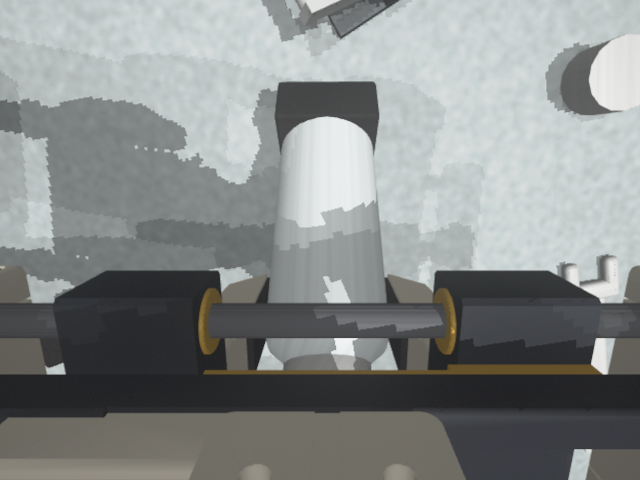

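```bash
python3 - <<'E'
from meas import *
w=cam('wrist');W=pts(w)
for v in range(84,240,12): print(v,W[v,328].round(4), w['pixels'][v,328])
E
```

```text
84 [ 0.6161 -0.0008  0.0508] [70 71 69]
96 [ 0.6149 -0.0074  0.0574] [72 71 70]
108 [ 0.6137 -0.014   0.0662] [73 73 71]
120 [ 0.6127 -0.0198  0.0696] [232 232 228]
132 [ 0.6117 -0.0256  0.0744] [232 232 228]
144 [ 0.6107 -0.0311  0.08  ] [232 232 228]
156 [ 0.6097 -0.0364  0.0873] [233 233 229]
168 [ 0.6088 -0.0414  0.0927] [233 233 229]
180 [ 0.608  -0.0462  0.0972] [233 233 229]
192 [ 0.6071 -0.0509  0.1014] [233 233 229]
204 [ 0.6063 -0.0552  0.1064] [233 233 229]
216 [ 0.6056 -0.0595  0.1104] [181 182 176]
228 [ 0.6049 -0.0633  0.1157] [180 182 175]
```

The pads' friction held the tilt: the cylinder stopped turning at about 45° and its foot came roughly 12 mm off the bench. Set it down at once, then continue with a lighter grip and slight down-preload.

{"method": "step_arm", "body": {
  "series": [
    [0.3,0,0,-0.35,0],
    [0.3,0,0,-0.25,0]
  ],
  "squeeze": 8
}}

```text
time: 11.75
tool_pos: [0.6007, -0.1012, 0.1044]
tool_rot: [3.137, 0.003, 1.394]
contact_force: [-1.5, -5.9, 10.1]
opening: 0.0497
```

```bash
cat > tilt.py <<'E'
from meas import *
w=cam('wrist');W=pts(w); s=sensors.observe()
print(s['tool_pos'].round(4),s['contact_force'].round(1),round(s['opening'],4))
q=np.array([W[v,328] for v in range(60,250,4)]); br=np.array([w['pixels'][v,328].mean() for v in range(60,250,4)])
yaw=s['tool_rot'][2]; ax=np.array([np.cos(yaw),np.sin(yaw)])
h=(q[:,:2]-s['tool_pos'][:2])@ax
m=(br>100)&(q[:,2]>.03)&(h<.12)&(q[:,2]>(.0))
m&=(abs(h)<.1)
# body line: largest run following the dark foot
dark=np.where((br<95)&(q[:,2]>.015))[0]
print(np.c_[h,q[:,2],br].round(3)[::2].tolist())
if len(dark):
    k=dark.max()+1; hh=h[k:k+14];zz=q[k:k+14,2]; sl=np.polyfit(hh,zz,1)[0]; print('tilt deg',np.degrees(np.arctan(-sl)).round(1), 'foot/body edge h,z',hh[0].round(4),zz[0].round(4))
    ph=np.arctan(-sl)
    # body surface edge point at axial .028, radial .025 ; P at axial 0, radial -.026
    print('P height ',zz[0]-.028*np.sin(ph)-.051*np.cos(ph),'P h',hh[0]+.028*np.cos(ph)-.051*np.sin(ph))
E
python3 tilt.py
```

```text
[ 0.6003 -0.1014  0.1036] [ 0.1 -4.2  6. ] 0.0495
[[0.117, 0.0, 203.667], [0.113, 0.001, 211.667], [0.108, 0.002, 215.333], [0.104, -0.0, 199.667], [0.099, 0.001, 196.333], [0.09, 0.038, 70.667], [0.085, 0.043, 69.333], [0.081, 0.048, 69.667], [0.077, 0.053, 71.333], [0.073, 0.056, 227.667], [0.069, 0.06, 227.333], [0.065, 0.065, 227.667], [0.062, 0.068, 227.667], [0.058, 0.072, 228.333], [0.055, 0.076, 228.0], [0.051, 0.079, 227.667], [0.048, 0.084, 228.667], [0.045, 0.087, 228.333], [0.042, 0.09, 200.333], [0.04, 0.094, 177.0], [0.037, 0.096, 175.667], [0.034, 0.099, 176.0], [0.031, 0.103, 150.0], [0.029, 0.106, 149.333]]
tilt deg 47.7 foot/body edge h,z 0.0729 0.0557
P height  0.0006715626751053402 P h 0.05402609524011364
```

```bash
cat > arc2.py <<'E'
import sys,numpy as np
p0,N,yaw=float(sys.argv[1]),int(sys.argv[2]),float(sys.argv[3]); L=.119;h=.027
ph=np.linspace(np.radians(p0),np.pi/2,N+1); al=L*np.cos(ph)-h*np.sin(ph); z=L*np.sin(ph)+h*np.cos(ph)
a=-np.array([np.cos(yaw),np.sin(yaw)])
r=np.c_[np.diff(al)[:,None]*a,np.diff(z)]/.025
print(r.round(2).tolist())
E
python3 arc2.py 47.7 12 1.394
```

```text
[[0.05, 0.26, 0.14], [0.05, 0.27, 0.12], [0.05, 0.28, 0.11], [0.05, 0.28, 0.09], [0.05, 0.29, 0.07], [0.05, 0.29, 0.05], [0.05, 0.29, 0.03], [0.05, 0.3, 0.02], [0.05, 0.3, -0.0], [0.05, 0.29, -0.02], [0.05, 0.29, -0.04], [0.05, 0.29, -0.06]]
```

{"method": "step_arm", "body": {
  "series": [
    [0.3,0.05,0.26,0.12,0],
    [0.3,0.05,0.27,0.12,0],
    [0.3,0.05,0.28,0.11,0],
    [0.3,0.05,0.28,0.09,0]
  ],
  "squeeze": 6
}}

```text
time: 12.2
tool_pos: [0.6049, -0.0712, 0.1145]
tool_rot: [3.141, -0.0, 1.394]
contact_force: [1.7, -0.7, 0.1]
opening: 0.0498
```

```bash
python3 tilt.py
```

```text
[ 0.6051 -0.07    0.1147] [ 0.4 -1.   0.8] 0.05
[[0.109, 0.041, 107.333], [0.113, 0.001, 197.0], [0.109, 0.001, 189.667], [0.104, 0.0, 173.0], [0.099, 0.001, 197.333], [0.094, 0.0, 197.0], [0.089, 0.001, 198.333], [0.084, 0.001, 198.667], [0.08, 0.0, 202.667], [0.074, 0.001, 202.667], [0.069, -0.0, 134.333], [0.064, 0.033, 66.0], [0.06, 0.043, 65.333], [0.055, 0.048, 182.333], [0.052, 0.056, 197.0], [0.048, 0.064, 197.333], [0.044, 0.07, 197.667], [0.041, 0.078, 158.667], [0.038, 0.082, 158.333], [0.035, 0.089, 159.0], [0.033, 0.095, 158.333], [0.03, 0.099, 158.333], [0.028, 0.104, 138.667], [0.025, 0.108, 138.667]]
tilt deg 63.6 foot/body edge h,z 0.0554 0.0483
P height  0.0005971743820958955 P h 0.02220126625505469
```

Turning properly now: tilt 63.6° with the foot edge on the bench.

{"method": "step_arm", "body": {
  "series": [
    [0.3,0.05,0.29,0.05,0],
    [0.3,0.05,0.29,0.03,0],
    [0.3,0.05,0.29,0.01,0],
    [0.3,0.05,0.3,0.0,0]
  ]
}}

```text
time: 12.65
tool_pos: [0.6099, -0.0418, 0.1167]
tool_rot: [3.141, -0.0, 1.394]
contact_force: [1.9, -0.4, 2.9]
opening: 0.0499
```

```bash
python3 tilt.py
```

```text
[ 0.61   -0.0406  0.1166] [1.9 1.6 3.8] 0.0499
[[0.117, 0.007, 135.667], [0.113, 0.006, 137.333], [0.108, 0.007, 134.333], [0.103, 0.006, 132.333], [0.099, 0.006, 129.667], [0.094, 0.007, 96.0], [0.085, 0.047, 222.667], [0.081, 0.048, 223.0], [0.08, -0.001, 179.667], [0.075, 0.001, 173.0], [0.069, 0.001, 201.0], [0.064, 0.0, 200.0], [0.059, 0.0, 200.0], [0.054, 0.001, 204.667], [0.048, -0.001, 164.667], [0.043, 0.001, 138.0], [0.04, 0.029, 58.0], [0.037, 0.04, 132.333], [0.034, 0.054, 141.667], [0.031, 0.064, 142.0], [0.029, 0.074, 141.0], [0.027, 0.085, 141.0], [0.025, 0.093, 129.0], [0.023, 0.101, 129.0]]
tilt deg 77.6 foot/body edge h,z 0.0366 0.0399
P height  0.0015964056406981009 P h -0.007159393357321665
```

{"method": "step_arm", "body": {
  "series": [
    [0.3,0.05,0.3,-0.02,0],
    [0.3,0.05,0.29,-0.03,0],
    [0.3,0.05,0.29,-0.04,0],
    [0.3,0.05,0.25,-0.04,0],
    [0.3,0,0,0,0]
  ]
}}

```text
time: 13.2
tool_pos: [0.6145, -0.0136, 0.1132]
tool_rot: [-3.141, 0.0, 1.395]
contact_force: [0.4, -1.1, 2.3]
opening: 0.0499
```

```bash
python3 tilt.py; python3 - <<'E'
from crop import *
w=cam('scene'); crop(w,180,80,420,260,'s5.png',3)
E
```

```text
[ 0.6144 -0.0139  0.1131] [ 0.2 -1.6  2.9] 0.0498
[[0.118, 0.006, 138.0], [0.113, 0.007, 143.667], [0.109, 0.007, 142.0], [0.104, 0.006, 132.0], [0.1, 0.007, 135.667], [0.095, 0.006, 133.0], [0.09, 0.007, 131.667], [0.086, 0.004, 134.667], [0.081, 0.006, 133.667], [0.076, 0.006, 134.333], [0.071, 0.007, 132.667], [0.066, 0.006, 94.0], [0.06, 0.001, 142.0], [0.057, 0.048, 227.333], [0.053, 0.049, 227.667], [0.045, 0.0, 116.0], [0.039, -0.0, 136.0], [0.034, 0.0, 138.667], [0.028, 0.0, 139.0], [0.022, -0.0, 141.0], [0.019, 0.01, 51.667], [0.018, 0.033, 122.667], [0.019, 0.059, 121.333], [0.019, 0.077, 121.333]]
tilt deg -88.2 foot/body edge h,z 0.0182 0.0335
P height  0.05984661398628006 P h 0.0700328803078889
```

View pics/s5.png

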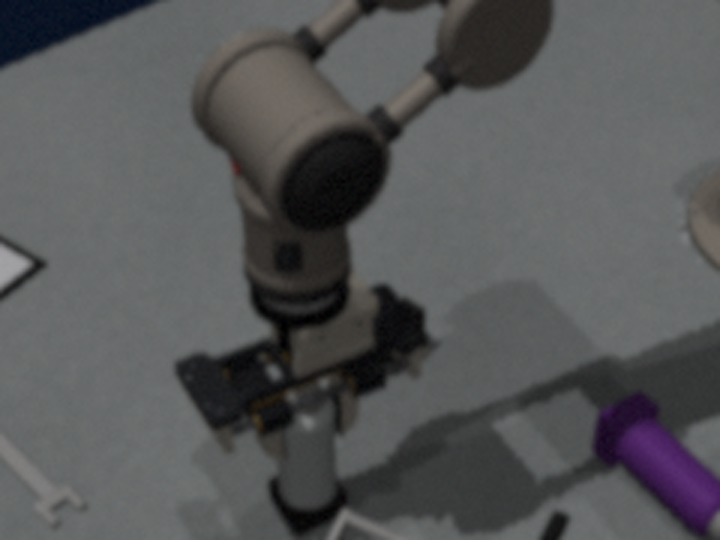

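Upright on the bench. Let go briefly so it settles flat on its foot, then regrip more firmly for the carry.

{"method": "step_arm", "body": {
  "series": [
    [0.7,0,0,0,0],
    [0.7,0,0,0,0],
    [0.7,0,0,0,0],
    [0.7,0,0,0.14,0],
    [0.7,0,0,0,0],
    [0.3,0,0,0,0],
    [0.3,0,0,0,0],
    [0.3,0,0,0,0],
    [0.3,0,0,0,0],
    [0.3,0,0,0,0]
  ],
  "squeeze": 30
}}

```text
time: 14.3
tool_pos: [0.6144, -0.0143, 0.1167]
tool_rot: [-3.141, 0.0, 1.394]
contact_force: [-1.0, 0.1, 0.7]
opening: 0.0492
```

```bash
python3 tilt.py |grep -v '\[\[';python3 - <<'E'
from meas import *
w=cam('top','t5.png'); cyl(w,(.4473,-.1677))
s=sensors.observe(); print(s['tool_pos'],s['tool_rot'],s['contact_force'].round(1),s['opening'])
E
```

```text
[ 0.6144 -0.0143  0.1167] [-1.3  1.1  0.3] 0.0493
tilt deg -88.6 foot/body edge h,z 0.0174 0.0348
P height  0.06159093908531547 P h 0.06910102188777015
F [ 0.4313 -0.1003] a [ 0.228 -0.974] ang -1.34 len 0.1573 wid 0.0491 n 983
grasp .119: [ 0.4585 -0.2161] stand [ 0.4254 -0.075 ]
[ 0.61444136 -0.01433757  0.11671594] [-3.14142498e+00  1.03663504e-05  1.39375330e+00] [-0.9  0.   0.8] 0.049736684986932685
```

View pics/t5.png

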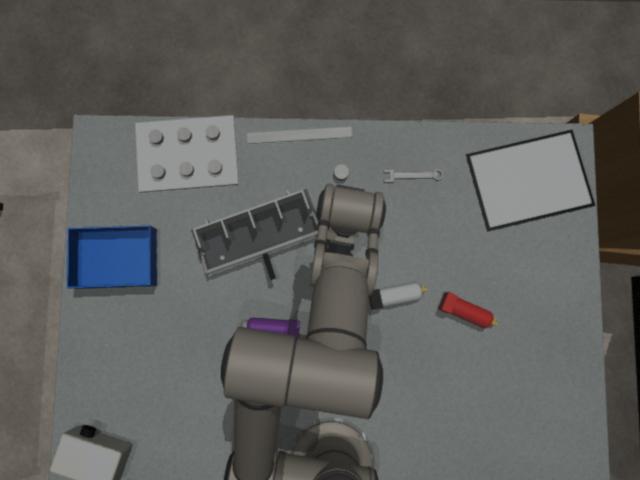

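{"method": "step_arm", "body": {
  "series": [
    [0.3,0,0,0.3,0.3],
    [0.3,0,0,0.6,0.6],
    [0.3,0,0,0.6,0.9],
    [0.3,0,0,0.6,0.9],
    [0.3,-0.1,0.25,0.3,0.9],
    [0.3,-0.2,0.5,0,0.9],
    [0.3,-0.28,0.74,0,0.9],
    [0.3,-0.28,0.74,0,0.9],
    [0.3,-0.28,0.74,0,0.4],
    [0.3,-0.28,0.74,0,0],
    [0.3,-0.28,0.74,0,0],
    [0.3,-0.28,0.74,0,0]
  ],
  "squeeze": 45
}}

```text
time: 15.6
tool_pos: [0.5644, 0.1161, 0.1765]
tool_rot: [-3.141, -0.0, 1.931]
contact_force: [-0.9, 0.2, -4.6]
opening: 0.0495
```

{"method": "step_arm", "body": {
  "series": [
    [0.3,-0.28,0.74,0,0],
    [0.3,-0.28,0.74,0,0],
    [0.3,-0.28,0.74,0,0],
    [0.3,-0.28,0.74,0,0],
    [0.3,-0.24,0.6,0,0.05],
    [0.3,-0.16,0.46,0,0],
    [0.3,0,0,0,0]
  ]
}}

```text
time: 16.3
tool_pos: [0.5265, 0.2171, 0.1767]
tool_rot: [-3.141, -0.0, 1.936]
contact_force: [0.6, -1.0, -3.7]
opening: 0.0497
```

```bash
python3 - <<'E'
from meas import *
w=cam('wrist','w6.png'); np.savez('/tmp/w6.npz',**w); w=cam('scene'); crop(w,220,150,460,350,'s6.png',3)
s=sensors.observe(); print(s['tool_pos'],s['tool_rot'],s['contact_force'].round(1),s['opening'])
r=s['tool_pos'][:2]-[.6204,.2129]; print(r@[.9348,.3551],r@[-.3551,.9348])
E
```

```text
[0.52714477 0.21565032 0.17668331] [-3.14151962e+00  5.04108370e-04  1.93440539e+00] [ 0.1  0.3 -4.3] 0.049184952142978515
-0.08619835590697082 0.0356859303711861
```

View pics/w6.png

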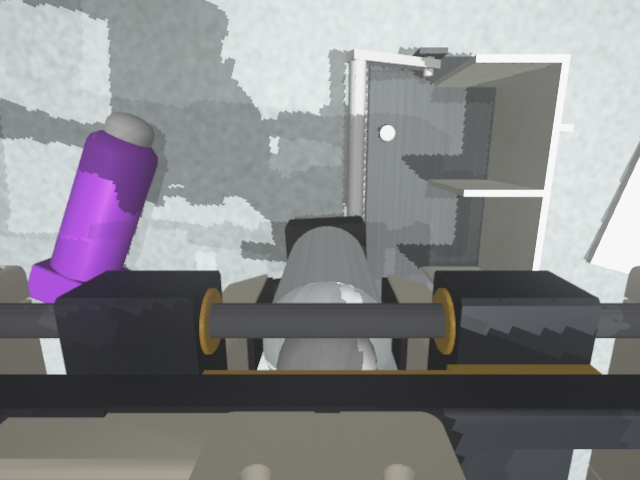

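View pics/s6.png

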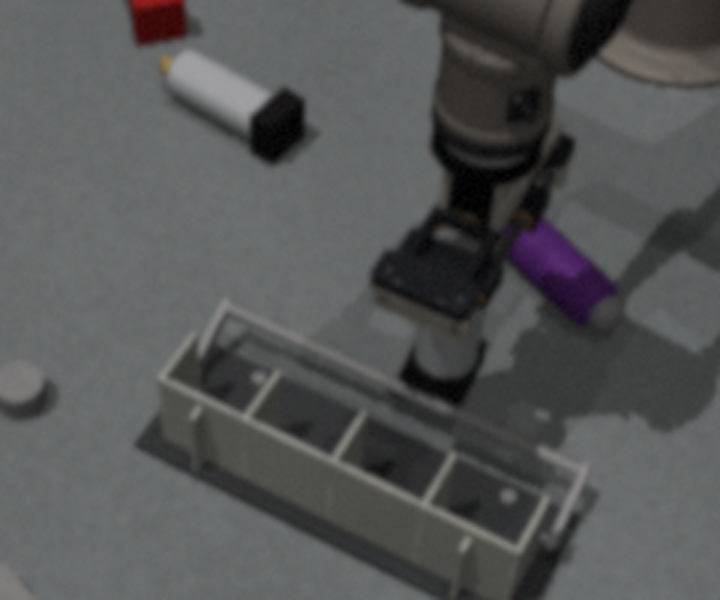

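```bash
python3 tilt.py
```

```text
[0.5273 0.2153 0.1767] [-0.9 -0.5 -5. ] 0.0493
[[0.134, -0.001, 201.333], [0.128, 0.001, 202.333], [0.122, 0.0, 210.667], [0.116, 0.0, 212.333], [0.11, -0.001, 225.333], [0.104, -0.001, 226.0], [0.098, -0.001, 163.667], [0.092, -0.0, 160.0], [0.086, -0.0, 155.333], [0.079, 0.001, 148.667], [0.073, -0.001, 149.667], [0.067, 0.0, 162.0], [0.06, 0.0, 159.667], [0.054, 0.0, 156.667], [0.047, -0.0, 151.0], [0.04, -0.0, 146.667], [0.034, 0.001, 149.667], [0.027, 0.001, 145.333], [0.02, 0.0, 140.0], [0.013, 0.001, 149.0], [0.02, 0.076, 52.333], [0.018, 0.095, 130.333], [0.019, 0.117, 129.667], [0.019, 0.135, 129.333]]
tilt deg -88.7 foot/body edge h,z 0.0185 0.0946
P height  0.12145934173929052 P h 0.07010662934075611
```

```bash
python3 - <<'E'
from meas import *
w=np.load('/tmp/w6.npz')
for n,u,v,z in [('part76 a',468,193,.09),('part76 b',540,193,.09),('fence in top',556,100,.09),('fence in low',541,250,.09),('end plate',520,59,.09),('knob?',388,133,.006),('bar outer end',352,52,.042)]:
    p=ray(w,u,v,z)[:2]-[.6204,.2129]; print(n,(p@[.9348,.3551]).round(4),(p@[-.3551,.9348]).round(4))
E
```

```text
part76 a -0.0011 0.0767
part76 b 0.0432 0.0767
fence in top 0.0448 0.1305
fence in low 0.049 0.0404
end plate 0.0211 0.1522
knob? -0.0385 0.1156
bar outer end -0.071 0.167
```

Wrist view: the purple look-alike is at (95,210). The rack partition at (505,193) maps to y = 76.7 mm, as designed. The held cylinder hangs upright with its axis 6 mm to −y of the TCP, so I'll correct for that and move into the inner left bay.

{"method": "step_arm", "body": {
  "series": [
    [0.3,-0.12,0.32,0,0],
    [0.3,0.4,0.15,0,0],
    [0.3,0.73,0.28,0,0],
    [0.3,0.73,0.28,0,0],
    [0.3,0.73,0.28,0,0],
    [0.3,0.73,0.28,0,0],
    [0.3,0.34,0.13,0,0],
    [0.3,0,0,0,0]
  ]
}}

```text
time: 17.25
tool_pos: [0.6164, 0.259, 0.176]
tool_rot: [3.142, -0.0, 1.933]
contact_force: [0.8, -0.2, -4.6]
opening: 0.0493
```

```bash
cat > rk.py <<'E'
from meas import *
s=sensors.observe(); print(s['tool_pos'].round(4),s['tool_rot'].round(3),s['contact_force'].round(1),round(s['opening'],4))
r=s['tool_pos'][:2]-[.6204,.2129]; print('rack',(r@[.9348,.3551]).round(4),(r@[-.3551,.9348]).round(4))
E
python3 rk.py; python3 -c "
from meas import *
w=cam('wrist','w7.png');w=cam('scene'); crop(w,220,150,460,350,'s7.png',3)"
```

```text
[0.6164 0.259  0.176 ] [ 3.142 -0.     1.933] [ 0.8 -0.2 -4.6] 0.0493
rack 0.0126 0.0445
```

View pics/w7.png

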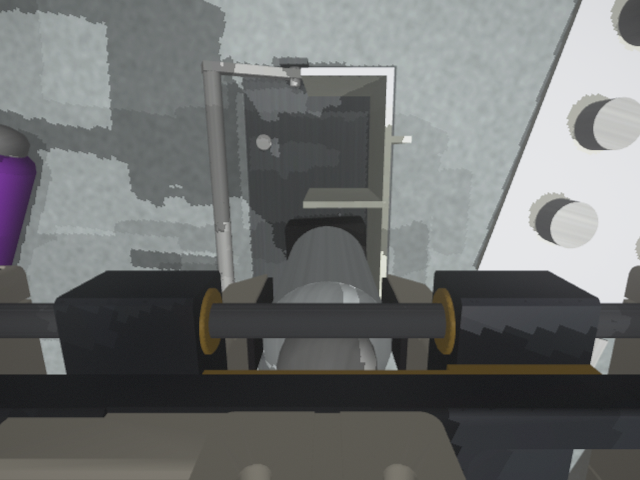

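View pics/s7.png

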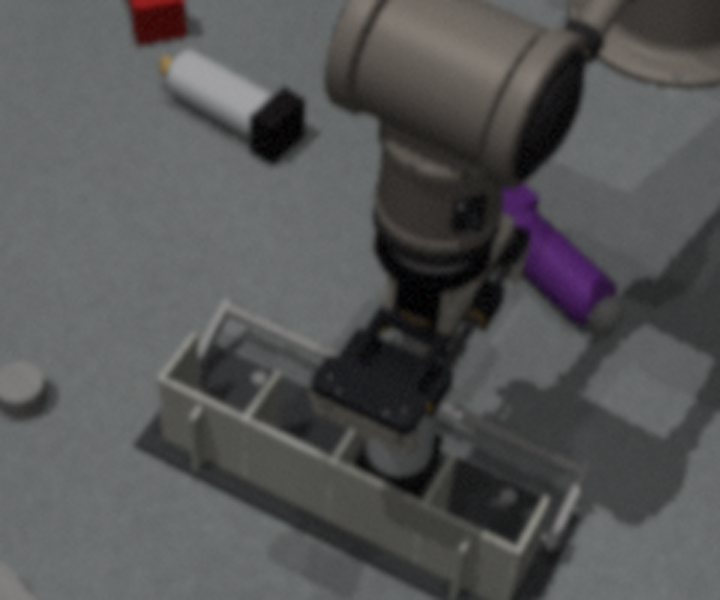

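{"method": "step_arm", "body": {
  "series": [
    [0.3,0,0,-0.5,0],
    [0.3,0,0,-0.5,0],
    [0.3,0,0,-0.5,0],
    [0.3,0,0,-0.4,0],
    [0.3,0,0,-0.2,0],
    [0.3,0,0,0,0]
  ]
}}

```text
time: 17.95
tool_pos: [0.6153, 0.2589, 0.1238]
tool_rot: [-3.141, -0.0, 1.934]
contact_force: [0.6, -0.3, -3.9]
opening: 0.0495
```

```bash
python3 rk.py; python3 tilt.py | grep -v '\[\['
```

```text
[0.6153 0.2589 0.1238] [-3.141 -0.     1.934] [ 0.6 -0.3 -3.9] 0.0495
rack 0.0116 0.0448
[0.6156 0.2589 0.1241] [ 0.3  0.3 -3.7] 0.0492
tilt deg -60.5 foot/body edge h,z 0.0343 0.0903
P height  0.08953011646711921 P h 0.09243756560607355
```

{"method": "step_arm", "body": {
  "series": [
    [0.3,0,0,-0.04,0],
    [0.3,0.08,0.03,0,0],
    [0.3,0.08,0.03,0,0],
    [0.3,0.08,0.03,0,0],
    [0.3,0,0,0,0]
  ]
}}

```text
time: 18.5
tool_pos: [0.6219, 0.2613, 0.1232]
tool_rot: [3.141, 0.0, 1.934]
contact_force: [-0.1, 0.7, -4.5]
opening: 0.0493
```

```bash
python3 rk.py
```

```text
[0.6219 0.2613 0.1232] [3.141 0.    1.934] [-0.1  0.7 -4.5] 0.0493
rack 0.0186 0.0447
```

{"method": "step_arm", "body": {
  "series": [
    [0.3,0.04,0.015,0,0],
    [0.3,0.04,0.015,0,0],
    [0.3,0,0,-0.04,0],
    [0.3,0,0,0,0]
  ]
}}

```text
time: 18.9
tool_pos: [0.6231, 0.2617, 0.1229]
tool_rot: [-3.141, 0.0, 1.934]
contact_force: [-4.7, -1.5, 2.8]
opening: 0.0491
```

```bash
python3 rk.py
```

```text
[0.6231 0.2617 0.1229] [-3.141  0.     1.934] [-4.7 -1.5  2.8] 0.0491
rack 0.0198 0.0447
```

Contact with both the fence (−5 N) and the floor (+3 N): home. Release and lift off.

{"method": "step_arm", "body": {
  "series": [
    [0.8,0,0,0,0],
    [0.8,0,0,0,0],
    [0.8,0,0,0,0],
    [0.8,0,0,0,0],
    [0.9,0,0,0.6,0],
    [0.9,0,0,1,0],
    [1,0,0,1,0],
    [1,0,0,1,0],
    [1,-0.4,-1,0,0],
    [1,-0.4,-1,0,0],
    [1,-0.4,-1,0,0],
    [1,-0.4,-1,0,0]
  ]
}}

```text
time: 20.1
tool_pos: [0.5833, 0.1611, 0.2124]
tool_rot: [3.141, 0.0, 1.934]
contact_force: [0.5, -0.1, -0.7]
opening: 0.0918
```

```bash
python3 rk.py; python3 - <<'E'
from meas import *
w=cam('top','t8.png'); cyl(w,(.4473,-.1677)); crop(w,180,170,450,330,'t8c.png',3)
W=pts(w); m=(W[...,2]>.13)&(W[...,2]<.19); 
r=W[...,:2]-[.6204,.2129]; rr=np.stack([r@[.9348,.3551],r@[-.3551,.9348]],-1)
m&=(abs(rr[...,0]-.018)<.05)&(abs(rr[...,1]-.038)<.05); print(m.sum(),np.nanmean(rr[m],0),W[m][:,2].max(), rr[m].min(0),rr[m].max(0))
E
```

```text
[0.5833 0.1611 0.2124] [3.141 0.    1.934] [ 0.5 -0.1 -0.7] 0.0918
rack -0.0531 -0.0353
F [ 0.4326 -0.1001] a [ 0.211 -0.978] ang -1.358 len 0.1564 wid 0.0492 n 1006
grasp .119: [ 0.4577 -0.2165] stand [ 0.4271 -0.0747]<stdin>:5: RuntimeWarning: Mean of empty slice
Traceback (most recent call last):
ValueError: zero-size array to reduction operation maximum which has no identity
```

View pics/t8c.png

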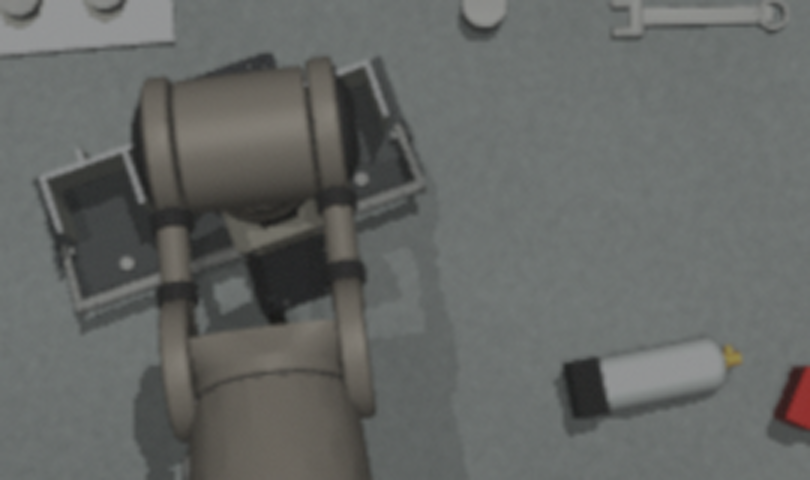

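{"method": "step_arm", "body": {
  "series": [
    [1,-0.31,-0.94,0.7,-0.46],
    [1,-0.31,-0.94,0.7,-0.46],
    [1,-0.31,-0.94,0,-0.46],
    [1,-0.31,-0.94,0,-0.46],
    [1,-0.31,-0.94,0,0],
    [1,-0.31,-0.94,0,0],
    [1,-0.31,-0.94,0,0],
    [1,-0.31,-0.94,0,0],
    [1,-0.31,-0.94,0,0],
    [1,-0.31,-0.94,0,0],
    [1,-0.31,-0.94,0,0],
    [1,-0.31,-0.94,0,0]
  ]
}}

```text
time: 21.35
tool_pos: [0.4905, -0.1211, 0.2475]
tool_rot: [3.141, 0.001, 1.787]
contact_force: [0.4, -0.1, -0.3]
opening: 0.0917
```

{"method": "step_arm", "body": {
  "series": [
    [1,-0.31,-0.94,0,0],
    [1,-0.31,-0.94,0,0],
    [1,-0.31,-0.94,0,0],
    [1,-0.31,-0.94,0,0],
    [1,0,0,0,0]
  ]
}}

```text
time: 21.85
tool_pos: [0.4591, -0.2165, 0.2474]
tool_rot: [3.141, 0.001, 1.784]
contact_force: [0.4, 0.3, -0.8]
opening: 0.0916
```

```bash
python3 - <<'E'
from meas import *
w=cam('top','t9.png'); cyl(w,(.4473,-.14)); crop(w,180,170,340,290,'t9c.png',5)
W=pts(w); m=(W[...,2]>.12)&(W[...,2]<.19); 
r=W[...,:2]-[.6204,.2129]; rr=np.stack([r@[.9348,.3551],r@[-.3551,.9348]],-1)
m&=(abs(rr[...,0]-.018)<.05)&(abs(rr[...,1]-.038)<.05); print(m.sum(),np.nanmean(rr[m],0),W[m][:,2].max(), rr[m].min(0),rr[m].max(0))
w=cam('wrist','w9.png'); cyl(w,(.4473,-.13))
s=sensors.observe(); print(s['tool_pos'],s['tool_rot'],s['qpos'].round(2))
E
```

```text
F [ 0.4327 -0.1002] a [ 0.209 -0.978] ang -1.36 len 0.1463 wid 0.0493 n 981
grasp .119: [ 0.4576 -0.2165] stand [ 0.4273 -0.0747]
315 [0.01608565 0.03626891] 0.1711459657822867 [-0.00520369  0.01286171] [0.04513125 0.06172546]
F [ 0.4306 -0.1024] a [ 0.209 -0.978] ang -1.36 len 0.1544 wid 0.0488 n 8395
grasp .119: [ 0.4555 -0.2188] stand [ 0.4252 -0.077 ]
[ 0.45962577 -0.21426462  0.24729828] [ 3.14101992e+00 -6.66420873e-05  1.78520224e+00] [-0.59  0.31  1.57  0.    1.27 -0.8 ]
```

View pics/t9c.png

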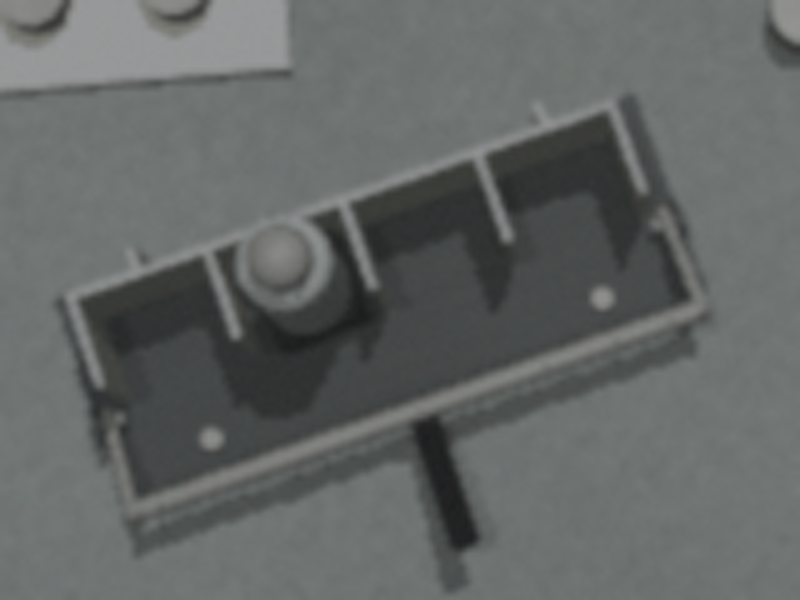

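View pics/w9.png

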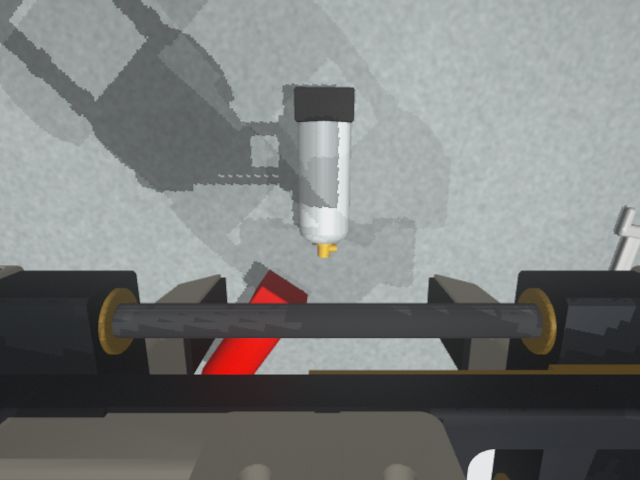

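Top view: the capped cylinder stands in the inner left bay at rack (16,36). Wrist view: bare one at (324,175) in line, brass valve at (325,250), red look-alike at (255,315) clear of the fingers.

{"method": "step_arm", "body": {
  "series": [
    [1,-0.1,-0.07,-1,0],
    [1,0,0,-1,0],
    [1,0,0,-1,0],
    [1,0,0,-1,0],
    [1,0,0,-1,0],
    [1,0,0,-1,0],
    [1,0,0,-1,0],
    [1,0,0,-1,0],
    [1,0,0,-0.5,0],
    [1,0,0,-0.41,0],
    [1,0,0,0,0]
  ],
  "squeeze": 6
}}

```text
time: 23.05
tool_pos: [0.457, -0.2153, 0.0238]
tool_rot: [-3.141, -0.001, 1.787]
contact_force: [-0.6, -0.2, -0.3]
opening: 0.0916
```

{"method": "step_arm", "body": {
  "series": [
    [0.3,0,0,0,0],
    [0.3,0,0,0,0],
    [0.3,0,0,0,0],
    [0.3,0,0,0,0],
    [0.3,0,0,0,0],
    [0.3,0,0,0,0],
    [0.3,0,0,0,0]
  ]
}}

```text
time: 23.75
tool_pos: [0.4571, -0.216, 0.0246]
tool_rot: [3.141, 0.0, 1.787]
contact_force: [-0.2, -1.1, 1.5]
opening: 0.0498
```

```bash
python3 tilt.py | grep -v '\[\['; python3 arc2.py 0 20 1.785; python3 -c "
from h import *
cam('wrist','w10.png')"
```

```text
[ 0.4571 -0.2159  0.0246] [-0.7 -0.5  1.5] 0.0499
[[-0.02, 0.1, 0.37], [-0.03, 0.13, 0.36], [-0.03, 0.15, 0.35], [-0.04, 0.18, 0.34], [-0.04, 0.2, 0.32], [-0.05, 0.23, 0.3], [-0.05, 0.25, 0.28], [-0.06, 0.27, 0.26], [-0.06, 0.29, 0.24], [-0.07, 0.31, 0.22], [-0.07, 0.32, 0.19], [-0.07, 0.34, 0.16], [-0.08, 0.35, 0.14], [-0.08, 0.36, 0.11], [-0.08, 0.37, 0.08], [-0.08, 0.37, 0.05], [-0.08, 0.37, 0.02], [-0.08, 0.37, -0.01], [-0.08, 0.37, -0.04], [-0.08, 0.37, -0.07]]
```

View pics/w10.png

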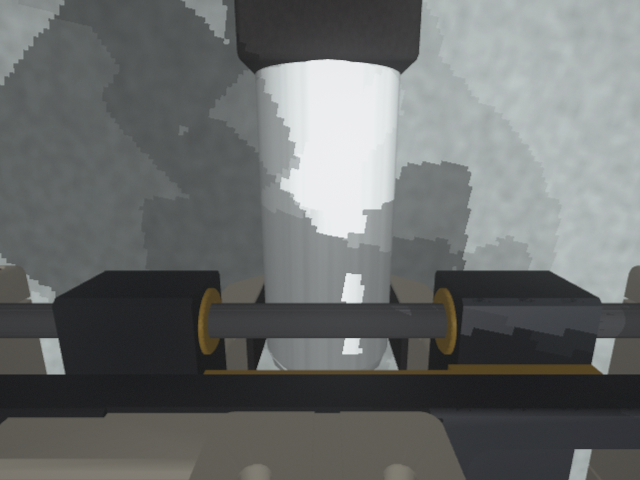

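{"method": "step_arm", "body": {
  "series": [
    [0.3,-0.02,0.1,0.35,0],
    [0.3,-0.03,0.13,0.34,0],
    [0.3,-0.03,0.15,0.34,0],
    [0.3,-0.04,0.18,0.33,0],
    [0.3,-0.04,0.2,0.31,0]
  ]
}}

```text
time: 24.35
tool_pos: [0.4531, -0.1966, 0.0673]
tool_rot: [3.141, 0.001, 1.787]
contact_force: [0.6, -2.1, -1.7]
opening: 0.0502
```

```bash
python3 tilt.py
```

```text
[ 0.4532 -0.196   0.0682] [-0.5  0.1  0. ] 0.05
[[0.097, 0.056, 81.0], [0.094, 0.058, 83.667], [0.091, 0.057, 243.333], [0.088, 0.058, 243.333], [0.085, 0.061, 245.667], [0.082, 0.061, 246.0], [0.079, 0.063, 246.0], [0.076, 0.063, 246.0], [0.074, 0.064, 246.0], [0.071, 0.065, 246.0], [0.068, 0.066, 246.0], [0.065, 0.067, 246.0], [0.062, 0.069, 246.0], [0.059, 0.07, 246.333], [0.056, 0.071, 246.333], [0.054, 0.072, 246.0], [0.051, 0.074, 245.667], [0.048, 0.073, 245.667], [0.045, 0.076, 245.667], [0.042, 0.076, 245.667], [0.04, 0.077, 210.667], [0.037, 0.078, 172.333], [0.034, 0.079, 171.0], [0.032, 0.082, 171.0]]
tilt deg 21.9 foot/body edge h,z 0.0913 0.0572
P height  -0.0006114448359460928 P h 0.09826515536968386
```

Tilt 22°, edge on the bench. Continue.

{"method": "step_arm", "body": {
  "series": [
    [0.3,-0.05,0.23,0.29,0],
    [0.3,-0.05,0.25,0.28,0],
    [0.3,-0.06,0.27,0.25,0],
    [0.3,-0.06,0.29,0.23,0]
  ]
}}

```text
time: 24.8
tool_pos: [0.4477, -0.1707, 0.0934]
tool_rot: [3.141, 0.001, 1.787]
contact_force: [0.6, -3.5, 2.2]
opening: 0.05
```

```bash
python3 tilt.py| grep -v '\[\['
```

```text
[ 0.4476 -0.1698  0.094 ] [-0.3 -2.9  2.5] 0.05
tilt deg 37.2 foot/body edge h,z 0.082 0.0585
P height  0.0009609994133585181 P h 0.07349410787341108
```

{"method": "step_arm", "body": {
  "series": [
    [0.3,-0.07,0.31,0.22,0],
    [0.3,-0.07,0.32,0.19,0],
    [0.3,-0.07,0.34,0.16,0],
    [0.3,-0.08,0.35,0.14,0]
  ]
}}

```text
time: 25.25
tool_pos: [0.4401, -0.137, 0.1106]
tool_rot: [3.141, -0.0, 1.787]
contact_force: [-0.4, -1.7, 2.1]
opening: 0.0499
```

```bash
python3 tilt.py| grep -v '\[\['
```

```text
[ 0.4398 -0.1359  0.1109] [-0.2 -0.3  4. ] 0.0498
tilt deg 57.3 foot/body edge h,z 0.0645 0.0517
P height  0.000636174578995511 P h 0.03672393550708848
```

{"method": "step_arm", "body": {
  "series": [
    [0.3,-0.08,0.36,0.1,0],
    [0.3,-0.08,0.37,0.08,0],
    [0.3,-0.08,0.37,0.04,0],
    [0.3,-0.08,0.37,0.01,0]
  ]
}}

```text
time: 25.7
tool_pos: [0.4319, -0.1001, 0.116]
tool_rot: [-3.141, -0.0, 1.787]
contact_force: [0.3, -0.5, 2.8]
opening: 0.0498
```

```bash
python3 tilt.py| grep -v '\[\['
```

```text
[ 0.4315 -0.0989  0.1159] [-0.3  1.4  4.4] 0.05
tilt deg 75.3 foot/body edge h,z 0.0419 0.0406
P height  0.0005848754102577396 P h -0.0003185890245575862
```

{"method": "step_arm", "body": {
  "series": [
    [0.3,-0.08,0.37,-0.02,0],
    [0.3,-0.08,0.37,-0.04,0],
    [0.3,-0.07,0.31,-0.05,0],
    [0.3,0,0,0,0]
  ]
}}

```text
time: 26.15
tool_pos: [0.4259, -0.0735, 0.1128]
tool_rot: [-3.141, -0.001, 1.787]
contact_force: [0.5, 1.7, 0.9]
opening: 0.05
```

```bash
python3 tilt.py
```

```text
[ 0.4261 -0.074   0.1129] [-0.6  1.4  1.2] 0.0497
[[0.12, 0.001, 196.333], [0.116, -0.0, 206.333], [0.111, 0.0, 201.0], [0.106, 0.0, 207.0], [0.102, -0.001, 201.0], [0.097, -0.001, 211.0], [0.092, -0.001, 218.333], [0.087, 0.001, 220.333], [0.082, -0.001, 216.0], [0.077, -0.0, 219.333], [0.072, 0.001, 215.667], [0.067, -0.0, 153.0], [0.061, -0.001, 152.0], [0.056, 0.002, 158.0], [0.051, 0.0, 139.667], [0.045, 0.0, 142.0], [0.04, 0.0, 139.667], [0.035, 0.001, 139.0], [0.029, 0.001, 137.0], [0.026, 0.017, 50.667], [0.025, 0.036, 128.667], [0.024, 0.058, 123.333], [0.024, 0.075, 123.333], [0.023, 0.089, 123.0]]
tilt deg 88.3 foot/body edge h,z 0.0245 0.0362
P height  0.0066579713096725085 P h -0.025608410773743578
```

Upright on its foot. Release to settle, then regrip firmly.

{"method": "step_arm", "body": {
  "series": [
    [0.7,0,0,0,0],
    [0.7,0,0,0,0],
    [0.7,0,0,0,0],
    [0.7,0,0,0.14,0],
    [0.7,0,0,0,0],
    [0.3,0,0,0,0],
    [0.3,0,0,0,0],
    [0.3,0,0,0,0],
    [0.3,0,0,0,0],
    [0.3,0,0,0,0]
  ],
  "squeeze": 45
}}

```text
time: 27.2
tool_pos: [0.4265, -0.0749, 0.1167]
tool_rot: [-3.142, 0.0, 1.787]
contact_force: [-0.7, -0.9, 1.4]
opening: 0.049
```

```bash
python3 tilt.py|grep -v '\[\['; python3 -c "
from crop import *
w=cam('scene'); crop(w,220,60,440,360,'s11.png',2)"
```

```text
[ 0.4265 -0.0749  0.1167] [-0.6 -1.2  0.6] 0.0497
tilt deg -89.2 foot/body edge h,z 0.0267 0.0416
P height  0.06890250500123836 P h 0.07805970437667253
```

View pics/s11.png

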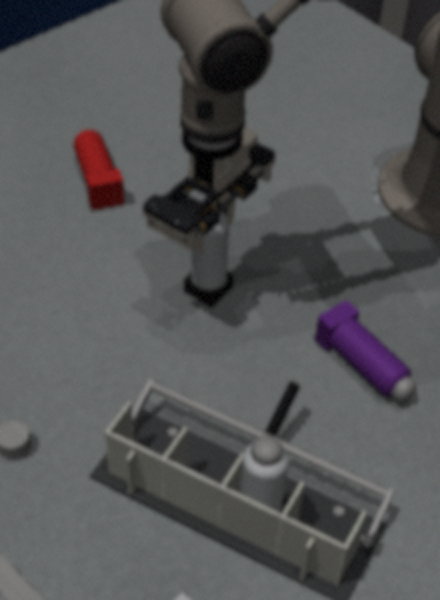

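Both stand upright. Carry the bare one to the front of the outer right bay.

{"method": "step_arm", "body": {
  "series": [
    [0.3,0,0,0.3,0],
    [0.3,0.3,0.3,0.2,0.3],
    [0.3,0.6,0.6,0,0.4],
    [0.3,0.66,0.66,0,0.4],
    [0.3,0.66,0.66,0,0.4],
    [0.3,0.66,0.66,0.3,0.34],
    [0.3,0.66,0.66,0.6,0],
    [0.3,0.66,0.66,0.6,0],
    [0.3,0.66,0.66,0.4,0],
    [0.3,0.6,0.6,0,0],
    [0.3,0.36,0.4,0,0],
    [0.3,0,0,0,0]
  ]
}}

```text
time: 28.5
tool_pos: [0.5726, 0.0732, 0.1763]
tool_rot: [-3.142, -0.0, 1.936]
contact_force: [-0.5, 0.1, -4.3]
opening: 0.0494
```

```bash
python3 rk.py; python3 tilt.py; python3 -c "
from crop import *
w=cam('wrist','w12.png')"
```

```text
[0.5726 0.0732 0.1763] [-3.142 -0.     1.936] [-0.5  0.1 -4.3] 0.0494
rack -0.0943 -0.1136
[0.5717 0.0723 0.1761] [-0.1 -0.1 -3.7] 0.0495
[[0.134, 0.001, 228.333], [0.118, 0.051, 71.667], [0.114, 0.049, 75.667], [0.109, 0.048, 68.0], [0.111, -0.001, 193.0], [0.105, -0.0, 197.667], [0.098, 0.0, 146.0], [0.092, 0.001, 151.0], [0.086, 0.0, 163.0], [0.08, 0.0, 165.0], [0.073, -0.001, 168.0], [0.067, -0.0, 159.667], [0.061, -0.0, 156.333], [0.054, -0.001, 161.333], [0.047, 0.0, 147.667], [0.041, -0.0, 147.667], [0.034, 0.001, 150.333], [0.027, -0.0, 145.667], [0.02, 0.0, 133.667], [0.028, 0.088, 72.0], [0.027, 0.113, 136.667], [0.027, 0.135, 136.0], [0.027, 0.153, 132.0], [nan, nan, 132.0]]
 ** On entry to DLASCL parameter number  4 had an illegal value
 ** On entry to DLASCL parameter number  4 had an illegal value
 ** On entry to DLASCL parameter number  4 had an illegal value
 ** On entry to DLASCL parameter number  4 had an illegal value
 ** On entry to DLASCL parameter number  5 had an illegal value
 ** On entry to DLASCL parameter number  4 had an illegal valueTraceback (most recent call last):
  File "tilt.py", line 13, in <module>
    k=dark.max()+1; hh=h[k:k+14];zz=q[k:k+14,2]; sl=np.polyfit(hh,zz,1)[0]; print('tilt deg',np.degrees(np.arctan(-sl)).round(1), 'foot/body edge h,z',hh[0].round(4),zz[0].round(4))
                                                    ~~~~~~~~~~^^^^^^^^^
    c, resids, rank, s = lstsq(lhs, rhs, rcond)
                         ~~~~~^^^^^^^^^^^^^^^^^
    x, resids, rank, s = _umath_linalg.lstsq(a, b, rcond,
                         ~~~~~~~~~~~~~~~~~~~^^^^^^^^^^^^^
                                             signature=signature)
                                             ^^^^^^^^^^^^^^^^^^^^
    raise LinAlgError("SVD did not converge in Linear Least Squares")
numpy.linalg.LinAlgError: SVD did not converge in Linear Least Squares
```

View pics/w12.png

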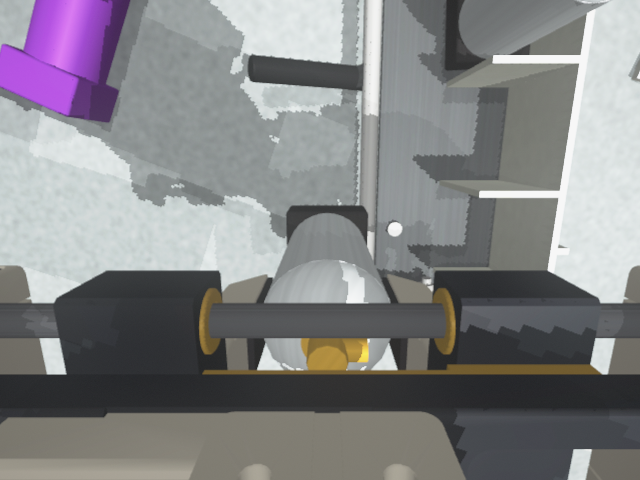

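{"method": "step_arm", "body": {
  "series": [
    [0.3,0.4,0.15,0,0],
    [0.3,0.8,0.29,0,0],
    [0.3,0.8,0.29,0,0],
    [0.3,0.8,0.29,0,0],
    [0.3,0.8,0.29,0,0],
    [0.3,0.44,0.16,0,0],
    [0.3,0,0,0,0]
  ]
}}

```text
time: 29.3
tool_pos: [0.6733, 0.1079, 0.1759]
tool_rot: [-3.141, -0.0, 1.933]
contact_force: [0.4, 0.7, -3.0]
opening: 0.0495
```

```bash
python3 rk.py; python3 -c "
from crop import *
w=cam('scene'); crop(w,220,150,460,350,'s13.png',3);cam('wrist','w13.png')"
```

```text
[0.6733 0.1079 0.1759] [-3.141 -0.     1.933] [ 0.4  0.7 -3. ] 0.0495
rack 0.0122 -0.117
```

View pics/s13.png

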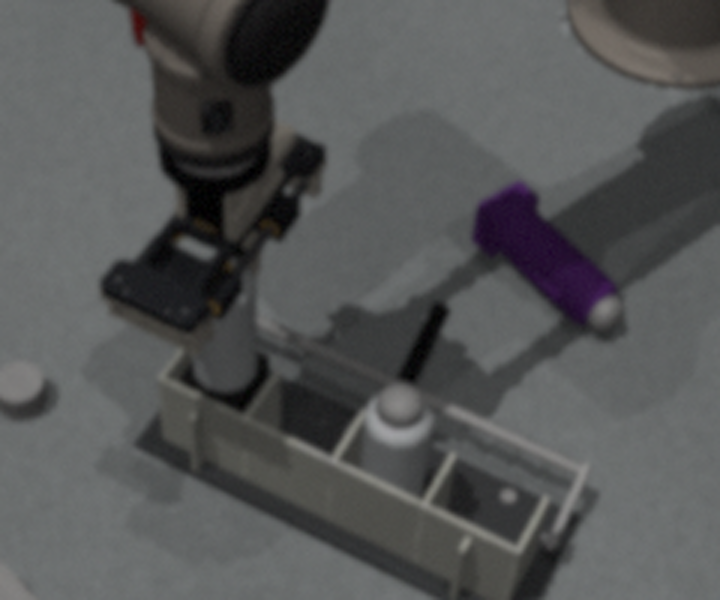

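View pics/w13.png

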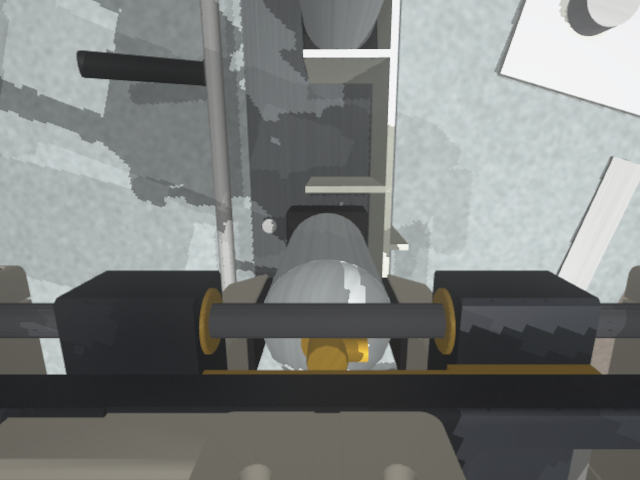

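Over the outer right bay with the foot between its plates. Lower.

{"method": "step_arm", "body": {
  "series": [
    [0.3,0,0,-0.5,0],
    [0.3,0,0,-0.5,0],
    [0.3,0,0,-0.5,0],
    [0.3,0,0,-0.4,0],
    [0.3,0,0,-0.2,0],
    [0.3,0.08,0.03,0,0],
    [0.3,0.08,0.03,0,0],
    [0.3,0.08,0.03,0,0],
    [0.3,0.04,0.015,0,0],
    [0.3,0,0,0,0]
  ]
}}

```text
time: 30.4
tool_pos: [0.6803, 0.1111, 0.1243]
tool_rot: [3.141, 0.0, 1.934]
contact_force: [0.4, -0.2, -3.3]
opening: 0.0496
```

```bash
python3 rk.py
```

```text
[0.6803 0.1111 0.1243] [3.141 0.    1.934] [ 0.4 -0.2 -3.3] 0.0496
rack 0.0198 -0.1164
```

{"method": "step_arm", "body": {
  "series": [
    [0.3,0.04,0.015,-0.03,0],
    [0.3,0.03,0.01,-0.03,0],
    [0.3,0,0,0,0]
  ]
}}

```text
time: 30.7
tool_pos: [0.6815, 0.1115, 0.1229]
tool_rot: [-3.141, -0.0, 1.934]
contact_force: [-2.1, 0.1, -0.9]
opening: 0.0494
```

```bash
python3 rk.py
```

```text
[0.6815 0.1115 0.1229] [-3.141 -0.     1.934] [-2.1  0.1 -0.9] 0.0494
rack 0.0211 -0.1164
```

{"method": "step_arm", "body": {
  "series": [
    [0.3,0.03,0.01,-0.04,0],
    [0.3,0,0,-0.02,0],
    [0.3,0,0,0,0]
  ]
}}

```text
time: 31.0
tool_pos: [0.6817, 0.1116, 0.1228]
tool_rot: [-3.14, 0.0, 1.934]
contact_force: [-6.8, -2.4, 8.3]
opening: 0.0495
```

```bash
python3 rk.py
```

```text
[0.6817 0.1116 0.1228] [-3.14   0.     1.934] [-6.8 -2.4  8.3] 0.0495
rack 0.0213 -0.1165
```

Home: −7 N against the fence and +8 N on the floor. Release, rise, and turn toward the handle.

{"method": "step_arm", "body": {
  "series": [
    [0.8,0,0,0,0],
    [0.8,0,0,0,0],
    [0.8,0,0,0,0],
    [0.8,0,0,0,0],
    [0.9,0,0,0.6,0],
    [0.9,0,0,1,0],
    [1,0,0,1,0],
    [1,0,0,1,0],
    [1,-0.2,0.06,1,1],
    [1,-0.45,0.14,0,1],
    [1,-0.45,0.14,0,1],
    [1,-0.45,0.14,0,1]
  ]
}}

```text
time: 32.2
tool_pos: [0.6435, 0.124, 0.2364]
tool_rot: [3.141, 0.0, 2.257]
contact_force: [0.2, -0.4, 0.1]
opening: 0.0922
```

{"method": "step_arm", "body": {
  "series": [
    [1,-0.45,0.14,0,1],
    [1,-0.45,0.14,0,1],
    [1,-0.45,0.14,0,1],
    [1,-0.45,0.14,0,1],
    [1,-0.45,0.14,0,1],
    [1,-0.45,0.14,0,1],
    [1,-0.45,0.14,0,1],
    [1,-0.45,0.14,0,1],
    [1,-0.45,0.14,0,1],
    [0.6,-0.45,0.14,0,1],
    [0.6,-0.45,0.14,0,1],
    [0.6,-0.45,0.14,0,1]
  ]
}}

```text
time: 33.4
tool_pos: [0.5085, 0.1661, 0.2363]
tool_rot: [3.141, 0.001, -3.066]
contact_force: [0.7, 0.3, -0.1]
opening: 0.0727
```

{"method": "step_arm", "body": {
  "series": [
    [0.6,-0.2,0.05,0,1],
    [0.6,0,0,0,1],
    [0.6,0,0,0,1],
    [0.6,0,0,0,0.6],
    [0.6,0,0,0,0]
  ]
}}

```text
time: 33.9
tool_pos: [0.5039, 0.1672, 0.2363]
tool_rot: [3.142, 0.001, -2.781]
contact_force: [-0.2, -0.3, 0.5]
opening: 0.0554
```

```bash
python3 rk.py; python3 -c "
from crop import *
w=cam('top'); crop(w,180,150,380,300,'t14.png',4);cam('wrist','w14.png')
W=pts(w); r=W[...,:2]-[.6204,.2129]; rr=np.stack([r@[.9348,.3551],r@[-.3551,.9348]],-1)
for y in(.038,-.114):
    m=(W[...,2]>.125)&(W[...,2]<.19)&(abs(rr[...,0]-.018)<.05)&(abs(rr[...,1]-y)<.05)
    if m.sum(): print(y,m.sum(),rr[m].mean(0).round(4),W[m][:,2].max().round(3))
"
```

```text
[0.5039 0.1672 0.2363] [ 3.142e+00  1.000e-03 -2.781e+00] [-0.2 -0.3  0.5] 0.0554
rack -0.1251 -0.0013
0.038 306 [0.0165 0.0366] 0.17
-0.114 299 [ 0.0186 -0.1141] 0.168
```

View pics/t14.png

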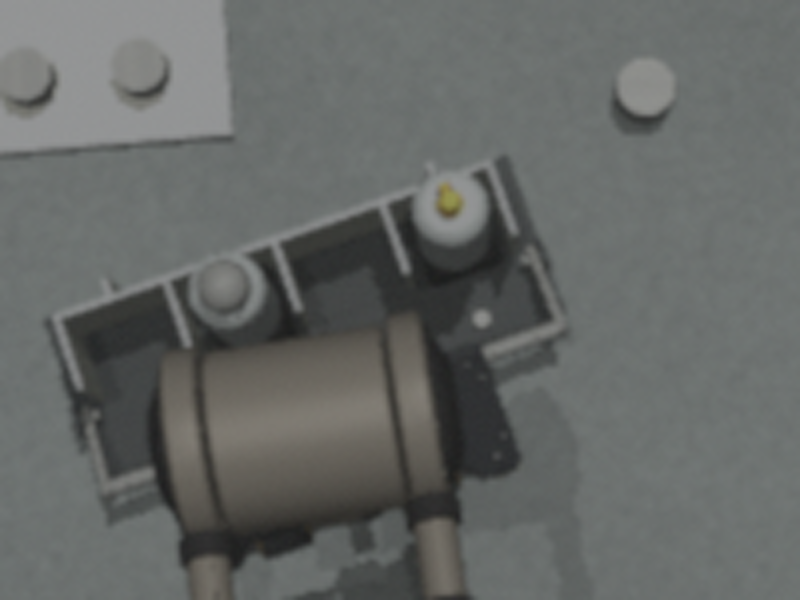

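View pics/w14.png

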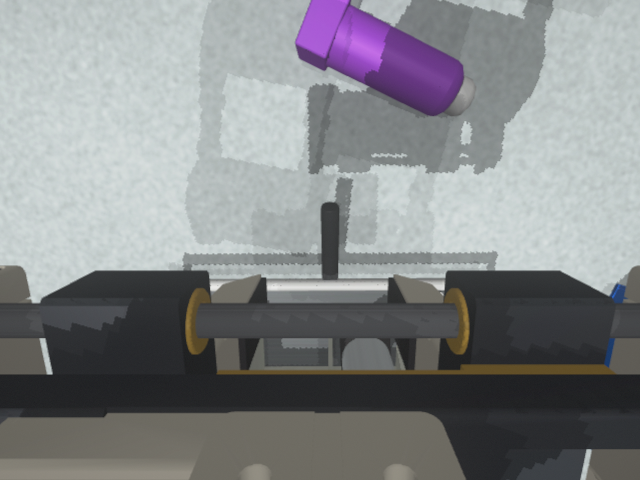

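Wrist view: the folded handle runs from (330,205) to (330,280), midway between the fingers. Top view: capped left of the middle, bare right, both at the fence. Going down on the handle.

{"method": "step_arm", "body": {
  "series": [
    [0.6,-0.1,0.05,-0.95,0],
    [0.6,0,0,-0.95,0],
    [0.6,0,0,-0.95,0],
    [0.6,0,0,-0.95,0],
    [0.6,0,0,-0.95,0],
    [0.6,0,0,-0.95,0],
    [0.6,0,0,-0.95,0],
    [0.6,0,0,-0.9,0],
    [0.6,0,0,0,0],
    [0,0,0,0,0],
    [0,0,0,0,0],
    [0,0,0,0,0]
  ],
  "squeeze": 15
}}

```text
time: 35.2
tool_pos: [0.5021, 0.1686, 0.0488]
tool_rot: [-3.141, 0.002, -2.782]
contact_force: [-1.0, 0.5, -0.2]
opening: 0.0354
```

{"method": "step_arm", "body": {
  "series": [
    [0,0,0,0,0],
    [0,0,0,0,0],
    [0,0,0,0,0],
    [0,0,0,0,0],
    [0,0,0,0,0]
  ]
}}

```text
time: 35.7
tool_pos: [0.5012, 0.1688, 0.0476]
tool_rot: [3.141, 0.0, -2.781]
contact_force: [-0.6, 4.0, 1.2]
opening: 0.0158
```

```bash
python3 rk.py; python3 - <<'E'
import numpy as np
th=np.linspace(1.2,0.0,15); x=-115*np.sin(th)-14*np.cos(th); z=115*np.cos(th)-14*np.sin(th)
ex=np.array([np.cos(.36),np.sin(.36)])
print(np.c_[np.diff(x)[:,None]*ex/25,np.diff(z)/25].round(2).tolist())
E
```

```text
[0.5012 0.1688 0.0476] [ 3.141  0.    -2.781] [-0.6  4.   1.2] 0.0158
rack -0.1271 0.0011
[[0.11, 0.04, 0.38], [0.14, 0.05, 0.37], [0.17, 0.06, 0.36], [0.19, 0.07, 0.34], [0.22, 0.08, 0.32], [0.25, 0.09, 0.3], [0.27, 0.1, 0.27], [0.29, 0.11, 0.25], [0.31, 0.12, 0.22], [0.32, 0.12, 0.19], [0.34, 0.13, 0.16], [0.35, 0.13, 0.13], [0.36, 0.14, 0.1], [0.37, 0.14, 0.06]]
```

{"method": "step_arm", "body": {
  "series": [
    [0,0.11,0.04,0.38,0],
    [0,0.14,0.05,0.37,0],
    [0,0.17,0.06,0.36,0],
    [0,0.19,0.07,0.34,0],
    [0,0.22,0.08,0.32,0],
    [0,0.25,0.09,0.3,0],
    [0,0.27,0.1,0.27,0],
    [0,0.29,0.11,0.25,0],
    [0,0.31,0.12,0.22,0],
    [0,0.32,0.12,0.19,0],
    [0,0.34,0.13,0.16,0],
    [0,0,0,0,0]
  ]
}}

```text
time: 36.9
tool_pos: [0.566, 0.1934, 0.1263]
tool_rot: [3.14, -0.002, -2.781]
contact_force: [-2.4, 4.5, 0.5]
opening: 0.0155
```

```bash
python3 rk.py
```

```text
[0.566  0.1934 0.1263] [ 3.140e+00 -2.000e-03 -2.781e+00] [-2.4  4.5  0.5] 0.0155
rack -0.0578 0.0011
```

{"method": "step_arm", "body": {
  "series": [
    [0,0.35,0.13,0.13,0],
    [0,0.36,0.14,0.1,0],
    [0,0.18,0.07,0.03,0],
    [0,0,0,0,0]
  ]
}}

```text
time: 37.3
tool_pos: [0.588, 0.2018, 0.133]
tool_rot: [3.14, -0.002, -2.781]
contact_force: [-3.9, 3.6, 2.0]
opening: 0.0157
```

```bash
python3 rk.py
```

```text
[0.588  0.2018 0.133 ] [ 3.140e+00 -2.000e-03 -2.781e+00] [-3.9  3.6  2. ] 0.0157
rack -0.0342 0.0011
```

{"method": "step_arm", "body": {
  "series": [
    [0,0.1,0.04,0.01,0],
    [0,0.1,0.04,0,0],
    [0,0,0,0,0]
  ]
}}

```text
time: 37.6
tool_pos: [0.5927, 0.2036, 0.1337]
tool_rot: [3.14, -0.003, -2.781]
contact_force: [-5.2, 1.7, 5.1]
opening: 0.0153
```

```bash
python3 rk.py
```

```text
[0.5927 0.2036 0.1337] [ 3.140e+00 -3.000e-03 -2.781e+00] [-5.2  1.7  5.1] 0.0153
rack -0.0292 0.0011
```

{"method": "step_arm", "body": {
  "series": [
    [0,0.08,0.03,0,0],
    [0,0,0,0,0]
  ]
}}

```text
time: 37.8
tool_pos: [0.5946, 0.2043, 0.1339]
tool_rot: [3.14, -0.002, -2.781]
contact_force: [-4.9, 2.4, 5.4]
opening: 0.0158
```

```bash
python3 rk.py
```

```text
[0.5946 0.2043 0.1339] [ 3.140e+00 -2.000e-03 -2.781e+00] [-4.9  2.4  5.4] 0.0158
rack -0.0271 0.0011
```

{"method": "step_arm", "body": {
  "series": [
    [0,0.06,0.02,0,0],
    [0,0,0,0,0]
  ]
}}

```text
time: 38.0
tool_pos: [0.5961, 0.2049, 0.1341]
tool_rot: [3.14, -0.002, -2.781]
contact_force: [-6.0, 3.2, 5.7]
opening: 0.0156
```

{"method": "step_arm", "body": {
  "series": [
    [0,0.06,0.02,0,0],
    [0,0,0,0,0]
  ]
}}

```text
time: 38.2
tool_pos: [0.5977, 0.2054, 0.1342]
tool_rot: [3.14, -0.002, -2.781]
contact_force: [-6.4, 3.5, 7.5]
opening: 0.0158
```

```bash
python3 rk.py
```

```text
[0.5977 0.2054 0.1342] [ 3.140e+00 -2.000e-03 -2.781e+00] [-6.4  3.5  7.5] 0.0158
rack -0.0239 0.0011
```

{"method": "step_arm", "body": {
  "series": [
    [0,0.06,0.02,0.03,0],
    [0,0,0,0,0]
  ]
}}

```text
time: 38.4
tool_pos: [0.5988, 0.2059, 0.1343]
tool_rot: [3.14, -0.003, -2.781]
contact_force: [-6.3, 3.8, 5.4]
opening: 0.0154
```

```bash
python3 rk.py;python3 -c "
from crop import *
w=cam('top'); crop(w,180,150,380,300,'t15.png',4); w=cam('scene'); crop(w,240,190,440,340,'s15.png',4)"
```

```text
[0.5988 0.2059 0.1343] [ 3.140e+00 -3.000e-03 -2.781e+00] [-6.3  3.8  5.4] 0.0154
rack -0.0227 0.0011
```

View pics/t15.png

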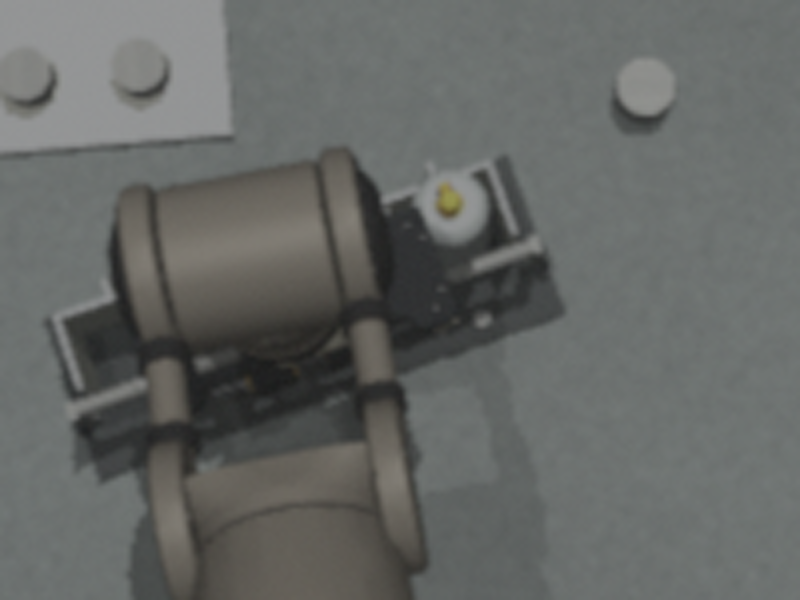

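View pics/s15.png

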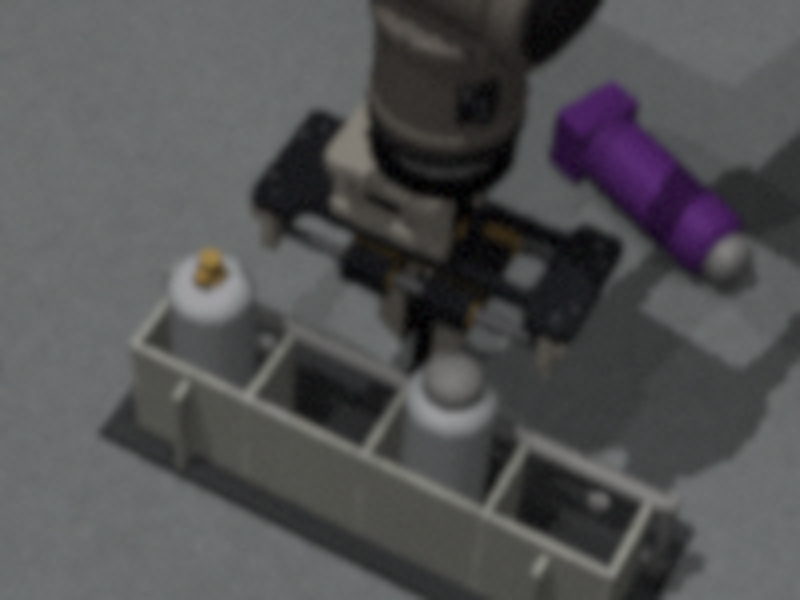

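{"method": "step_arm", "body": {
  "series": [
    [0,0.06,0.02,0,0],
    [0,0,0,0,0]
  ]
}}

```text
time: 38.7
tool_pos: [0.6004, 0.2065, 0.1345]
tool_rot: [3.14, -0.003, -2.781]
contact_force: [-5.6, 3.1, 4.5]
opening: 0.0157
```

{"method": "step_arm", "body": {
  "series": [
    [0,0.06,0.02,0,0],
    [0,0,0,0,0]
  ]
}}

```text
time: 38.9
tool_pos: [0.6017, 0.207, 0.1345]
tool_rot: [3.14, -0.003, -2.781]
contact_force: [-6.6, 4.6, 5.8]
opening: 0.0156
```

```bash
python3 rk.py
```

```text
[0.6017 0.207  0.1345] [ 3.140e+00 -3.000e-03 -2.781e+00] [-6.6  4.6  5.8] 0.0156
rack -0.0196 0.0011
```

```bash
cat > bar.py <<'E'
from crop import *
d=cam('top'); g=cv2.cvtColor(d['pixels'],cv2.COLOR_BGR2GRAY).astype(float)
d0=np.load('/tmp/top0.npz'); g0=cv2.cvtColor(d0['pixels'],cv2.COLOR_BGR2GRAY).astype(float)
for u in (200,204,208,212,303,306,309,312):
    v0=252.1+(u-198.4)*(210.9-252.1)/(313.4-198.4)
    o=[]
    for G in(g0,g):
        vs=np.arange(int(v0)-4,int(v0)+6); c=G[vs,u]; w=np.clip(c-90,0,None); o.append((vs*w).sum()/max(w.sum(),1))
    p=[ray(d,u,v,.084)[:2]-[.6204,.2129] for v in o]
    print(u,np.round(o,2),[(q@[.9348,.3551]).round(4) for q in p])
crop(d,180,170,330,270,'bar.png',5)
E
python3 bar.py
```

```text
200 [251.21 250.44] [np.float64(-0.0106), np.float64(-0.0087)]
204 [249.91 248.93] [np.float64(-0.0109), np.float64(-0.0085)]
208 [248.48 247.7 ] [np.float64(-0.0109), np.float64(-0.009)]
212 [246.97 246.11] [np.float64(-0.0107), np.float64(-0.0086)]
303 [214.7  213.85] [np.float64(-0.0113), np.float64(-0.0091)]
306 [213.55 212.81] [np.float64(-0.0111), np.float64(-0.0092)]
309 [212.5  211.65] [np.float64(-0.0111), np.float64(-0.009)]
312 [211.12 210.03] [np.float64(-0.0104), np.float64(-0.0076)]
```

View pics/bar.png

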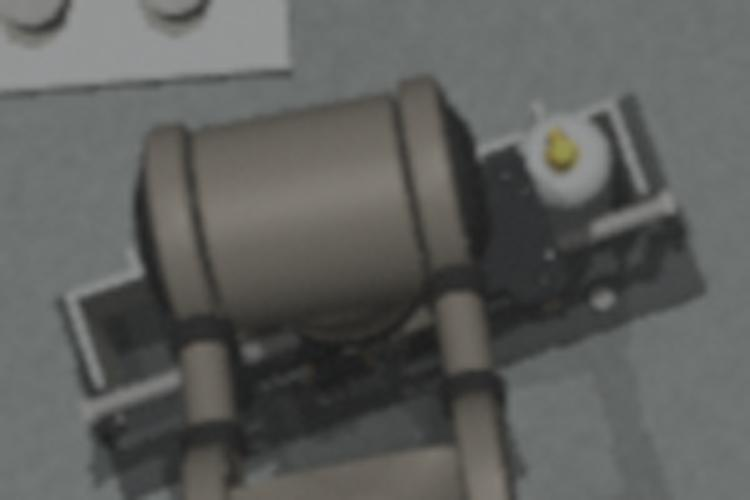

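{"method": "step_arm", "body": {
  "series": [
    [0,0.06,0.02,0,0],
    [0,0.06,0.02,0,0],
    [0,0,0,0,0]
  ],
  "squeeze": 30
}}

```text
time: 39.25
tool_pos: [0.6036, 0.2077, 0.1347]
tool_rot: [3.14, -0.006, -2.781]
contact_force: [-11.1, 2.0, 10.5]
opening: 0.015
```

```bash
python3 rk.py; python3 bar.py
```

```text
[0.6036 0.2077 0.1347] [ 3.14  -0.006 -2.781] [-11.1   2.   10.5] 0.015
rack -0.0176 0.0011
200 [251.21 249.93] [np.float64(-0.0106), np.float64(-0.0074)]
204 [249.91 248.68] [np.float64(-0.0109), np.float64(-0.0079)]
208 [248.48 247.19] [np.float64(-0.0109), np.float64(-0.0077)]
212 [246.97 245.79] [np.float64(-0.0107), np.float64(-0.0078)]
303 [214.7  213.41] [np.float64(-0.0113), np.float64(-0.008)]
306 [213.55 212.34] [np.float64(-0.0111), np.float64(-0.008)]
309 [212.5  211.19] [np.float64(-0.0111), np.float64(-0.0078)]
312 [211.12 209.72] [np.float64(-0.0104), np.float64(-0.0068)]
```

{"method": "step_arm", "body": {
  "series": [
    [0,0.05,0.02,0,0],
    [0,0,0,0,0]
  ]
}}

```text
time: 39.5
tool_pos: [0.6044, 0.2081, 0.1347]
tool_rot: [3.14, -0.007, -2.781]
contact_force: [-12.3, 2.2, 9.9]
opening: 0.0152
```

{"method": "step_arm", "body": {
  "series": [
    [0,0.05,0.02,0,0],
    [0,0,0,0,0]
  ]
}}

```text
time: 39.7
tool_pos: [0.605, 0.2082, 0.1347]
tool_rot: [3.14, -0.009, -2.781]
contact_force: [-15.1, 0.5, 13.0]
opening: 0.0153
```

```bash
python3 rk.py; python3 bar.py
```

```text
[0.605  0.2082 0.1347] [ 3.14  -0.009 -2.781] [-15.1   0.5  13. ] 0.0153
rack -0.0161 0.0011
200 [251.21 249.74] [np.float64(-0.0106), np.float64(-0.0069)]
204 [249.91 248.25] [np.float64(-0.0109), np.float64(-0.0068)]
208 [248.48 246.93] [np.float64(-0.0109), np.float64(-0.007)]
212 [246.97 245.54] [np.float64(-0.0107), np.float64(-0.0071)]
303 [214.7  213.01] [np.float64(-0.0113), np.float64(-0.007)]
306 [213.55 212.01] [np.float64(-0.0111), np.float64(-0.0072)]
309 [212.5  210.91] [np.float64(-0.0111), np.float64(-0.0071)]
312 [211.12 209.34] [np.float64(-0.0104), np.float64(-0.0058)]
```

Force is rising clearly (15 N), so it has firmed up. Release and check the bar's angle.

{"method": "step_arm", "body": {
  "series": [
    [0.5,0,0,0,0],
    [0.5,0,0,0,0],
    [0.5,0,0,0,0],
    [0.5,0,0,0,0],
    [0.5,0,0,1,0],
    [0.5,0,0,1,0],
    [0.5,0,0,1,0],
    [0.5,0,0,1,0],
    [0.5,-1,-0.4,0,0],
    [0.5,-1,-0.4,0,0],
    [0.5,-1,-0.4,0,0],
    [0.5,-1,-0.4,0,0]
  ]
}}

```text
time: 40.95
tool_pos: [0.508, 0.168, 0.2339]
tool_rot: [3.142, 0.0, -2.782]
contact_force: [0.2, -0.3, -0.2]
opening: 0.0458
```

{"method": "step_arm", "body": {
  "series": [
    [0.5,-1,-0.4,0,0],
    [0.5,-1,-0.4,0,0],
    [0.5,-1,-0.4,0,0],
    [0.5,0,0,0,0]
  ]
}}

```text
time: 41.35
tool_pos: [0.4314, 0.1377, 0.2342]
tool_rot: [3.141, -0.001, -2.782]
contact_force: [1.1, 0.2, -0.4]
opening: 0.0459
```

```bash
python3 bar.py; python3 -c "
from crop import *
cam('wrist','w16.png'); w=cam('scene'); crop(w,240,190,440,340,'s16.png',4)"
```

```text
200 [251.21 249.8 ] [np.float64(-0.0106), np.float64(-0.0071)]
204 [249.91 248.54] [np.float64(-0.0109), np.float64(-0.0075)]
208 [248.48 246.99] [np.float64(-0.0109), np.float64(-0.0072)]
212 [246.97 245.7 ] [np.float64(-0.0107), np.float64(-0.0075)]
303 [214.7  213.24] [np.float64(-0.0113), np.float64(-0.0076)]
306 [213.55 212.05] [np.float64(-0.0111), np.float64(-0.0073)]
309 [212.5  211.07] [np.float64(-0.0111), np.float64(-0.0075)]
312 [211.12 209.61] [np.float64(-0.0104), np.float64(-0.0065)]
```

View pics/bar.png

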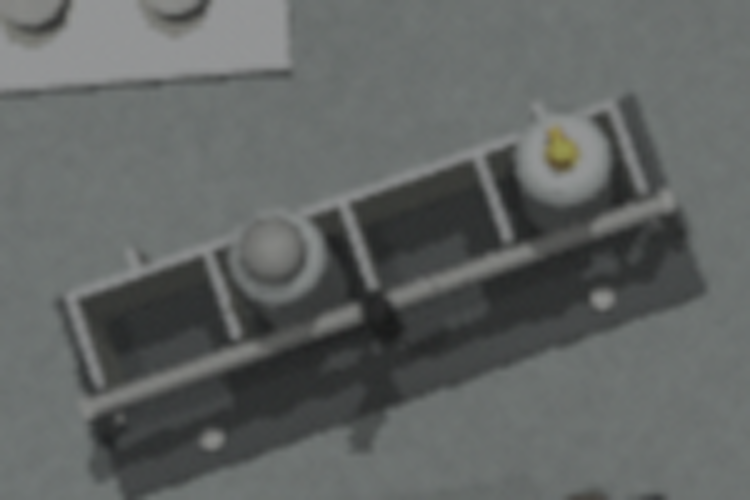

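View pics/s16.png

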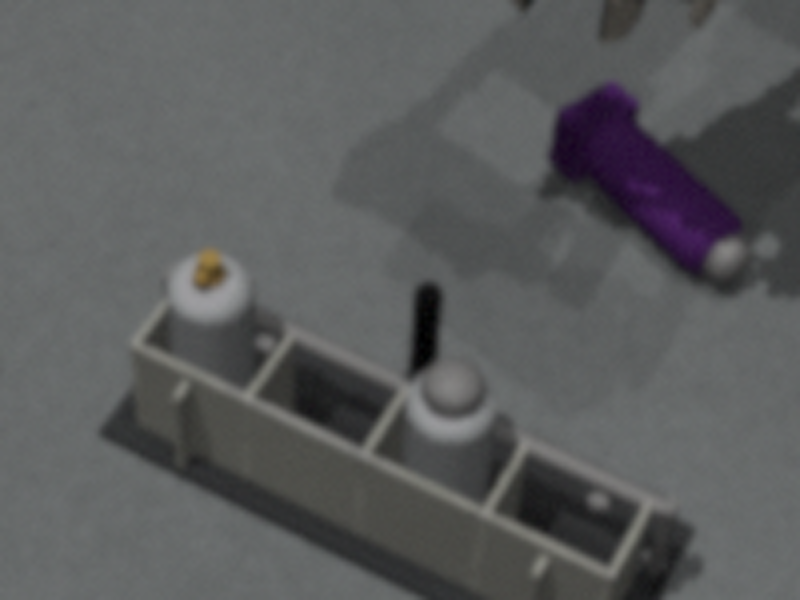

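View pics/w16.png

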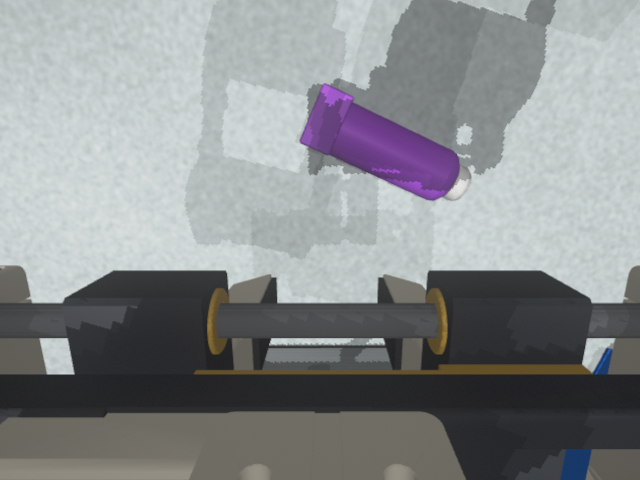

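```bash
cat > tiltgate.py <<'E'
from crop import *
ex=np.array([np.cos(.36),np.sin(.36)]);ey=np.array([-ex[1],ex[0]]);O=np.array([.6204,.2129])
def rod(d,name):
    W=pts(d); g=d['pixels'].max(2); r=W[...,:2]-O; X=r@ex;Y=r@ey
    m=(abs(Y)<.016)&(abs(X+.027)<.035)&(W[...,2]>.100)&(W[...,2]<.165)&(g<75)
    q=np.c_[X[m],Y[m],W[m][:,2]]
    if len(q)<8: print(name,len(q));return
    p=np.polyfit(q[:,2],q[:,0],1); print(name,'n',len(q),'dx/dz',p[0].round(3),'x at .135',np.polyval(p,.135).round(4),'zmax',q[:,2].max().round(3),'med',np.median(q,0).round(4))
if __name__=='__main__':
    for n in('scene','top'):
        rod(np.load('/tmp/%s0.npz'%n),n+' start'); 
        for i in range(3): rod(cam(n),n+' now')
E
python3 tiltgate.py
```

```text
scene start n 136 dx/dz -0.087 x at .135 -0.0257 zmax 0.162 med [-0.0249  0.004   0.1382]
scene now n 132 dx/dz -0.055 x at .135 -0.0193 zmax 0.165 med [-0.0184  0.0043  0.1386]
scene now n 136 dx/dz -0.042 x at .135 -0.0194 zmax 0.164 med [-0.0185  0.0048  0.1391]
scene now n 132 dx/dz -0.048 x at .135 -0.0192 zmax 0.164 med [-0.0183  0.0047  0.1414]
top start n 42 dx/dz 0.097 x at .135 -0.0325 zmax 0.163 med [-0.032  -0.0002  0.157 ]
top now n 49 dx/dz 0.164 x at .135 -0.0267 zmax 0.164 med [-0.0252  0.0004  0.1572]
top now n 50 dx/dz 0.149 x at .135 -0.0266 zmax 0.164 med [-0.0256  0.0004  0.1589]
top now n 50 dx/dz 0.157 x at .135 -0.0267 zmax 0.164 med [-0.0262  0.0005  0.1567]
```

```bash
python3 - <<'E'
from tiltgate import *
w=cam('top');W=pts(w); r=W[...,:2]-O; X=r@ex;Y=r@ey
for y in(.038,-.114):
    m=(W[...,2]>.125)&(W[...,2]<.19)&(abs(X-.018)<.05)&(abs(Y-y)<.05)
    print(y,m.sum(),X[m].mean().round(4),Y[m].mean().round(4),W[m][:,2].max().round(3))
    m=(W[...,2]>.158)&(abs(X-.018)<.05)&(abs(Y-y)<.05); print('  tip',m.sum(),X[m].mean().round(4),Y[m].mean().round(4))
print(sensors.observe()['time'])
hand_in()
E
```

```text
0.038 354 0.0146 0.0342 0.171
  tip 149 0.0154 0.0334
-0.114 304 0.0196 -0.114 0.168
  tip 28 0.0238 -0.1143
41.85
the job is handed in; nothing more can be done
```

I put both cylinders in the rack and handed the job in at about 42 s, but one rule was broken along the way. While I was tipping up the capped cylinder, too firm a grip held it at about 45° and its foot came off the bench by roughly 12 mm for under a second. I set it down at once and finished tipping it with a lighter grip.

- **Bar at the start:** it was up, so I folded it down to the front first.
- **Capped cylinder:** it stands in the inner left bay. When I placed it, it pressed about 5 N against the fence and 3 N on the floor.
- **Bare-valve cylinder:** I tipped it up with its foot edge on the bench at every check. It stands in the outer right bay. When I placed it, it pressed about 7 N against the fence and 8 N on the floor.
- **Bar at the end:** I swung it up by its handle and pressed until it firmed up at about 15 N, then let go and moved the arm clear.

**Last checks:**
- **Bar angle:** I put it at upright to about −0.03 rad, from camera readings only good to about 0.02 rad. The scene camera's raw slope read about −0.05. That slope looks skewed, because it read −0.09 before I first moved the bar.
- **Cylinders:** the last top-camera view shows both standing at the right height. The capped cylinder's top reads about 15 mm and the bare one's about 20–24 mm along the rack's x. Home is 18–19 mm, so these agree only to within the camera error plus a small error in my rack frame.
- **Left alone:** I did not touch the spanner, disc, bin, or the red and purple look-alikes.

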